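# Set out the soldering place

### The arm

A 6-joint arm with a two-finger parallel gripper is mounted at the origin on a cart in front of the work surface, level with it; the furniture and walls round the work are solid. World frame = base frame: x ahead of the robot, y to its left, z up, the work surface at z = 0. Lengths are in m, angles in rad, forces in N, time in s.
With the tool pointing down it reaches from about 0.35 to 0.95 m from the base axis. Payload 17.4 kg.
Tool frame: the origin (TCP) lies midway between the tips of the shut fingers; the grasp point (between the pads) lies env.pinch_z behind it (env.pinch_z is the distance from the TCP to the grasp point, in m); x points along the fingers, y is the direction in which the jaws open and shut, and the axes are right-handed (so a half turn about x gives the same grasp; the last joint's range is limited). The gripper opens to 93 mm and grips with 3 to 60 N. Pads are 15 mm wide; open, the fingers measure 128 mm over their backs; the gripper's body (75 mm by 188 mm) begins 65 mm behind the grasp point.
Start: joints at [1.13, 0.116, 1.442, -0, 1.584, -0.038], TCP at [0.265, 0.621, 0.219] pointing down, gripper open.
Joint ranges: [-2.83, 2.83], [-0.83, 2.19], [0.07, 2.5], [-1.14, 4.28], [0.01, 3], [-2.97, 2.97]. Speed limits (rad/s): [1.89, 1.89, 2.22, 3.14, 3.14, 3.14].

### API

Orientations are given as a unit quaternion [x, y, z, w].
In Python, from bench import env, eyes, workorder gives the robot as it stands.
- The arm moves only by the shell command python3 -m crank 'ROWS' [FORCE]. ROWS is JSON, a list of rows, each a list of 3 entries, a list of its own where there are three numbers: the opening, from -1 (shut) to 1 (fully open), so that 0 is half open, then the shift along the tool's x, y, z in units of 3 cm (1.0 is 3 cm), then the turn about the tool's x in units of 180 degrees (1.0 is 180 degrees). In form: [[hand, [dx, dy, dz], turn], ...]. A call has 1 to 12 rows; each row shifts and turns the commanded pose from where the row before left it, along the tool's axes as they then stand; what a row does not reach is not made up. A row lasts 1/8 s, in which the tool goes at most 62.5 mm and 10.7 degrees, less where a joint would pass 70% of its speed; a pose out of reach is approached as far as the arm can. A call with a number of a shift or a turn outside -1 to 1 is refused whole. A call with a gripper value outside its range is refused whole. The fingers move at their own pace and stop on an object; FORCE is the grip in N (left out, the last holds). Time passes only in rows, so rows that do not move let the fingers close. It gives the time, the measured TCP pose, the force and the opening at its end, in the units of the state.
- env.sense(): the state, without advancing time (a new reading comes with each control period).
- eyes.read_camera(name): name is "scene" or "top" or "wrist"; returns the picture (480x640x3 uint8, red, green, blue); there is no depth.
- eyes.calibration(name): a dict with "fovy" (degrees; the focal length in pixels is half the picture's height over the tangent of half this angle, whatever the lens; pixels are square), "cx", "cy" (the principal point, pixels), "R" (3x3) and "t" (3): a world point X has camera coordinates R X + t. Camera axes: x right, y down, z forward; pixel columns grow to the right and rows downward; lengths in m; the calibration is good to about 2 mm. A picture is of the moment at which its call begins: read the wrist's pose just before it. calibration takes no time and is no camera call; for the wrist camera it gives the pose at the moment of the call.
- workorder.hand_in(): hands the job in, once; it reports no verdict.
The state is a dict: "time": time; "joint_pos": joint angles; "qvel": joint speeds; "joint_torque": joint torques, N m; "eef_pos": TCP position; "tcp_rot": TCP orientation; "contact_force": force on the tool from outside, world axes, zero at the start; "ft_torque": the same for the moment, N m; "width": opening from 0.0 (shut) to 1.0 (fully open).
Only numpy, scipy, OpenCV 4.12 (cv2) and the standard library are available. Lean on these libraries where they do the work, as an engineer would, in place of code of your own. Each camera call takes 0.05 s, during which the arm holds its last target.

### The job

Set out the soldering place: lay the charcoal block in the middle of the white soldering board, lengthwise with it, and the brass offcut lengthwise on the middle of the charcoal block. Around the board, seen from the robot, stand the red-lidded jar in the middle of the coaster on the left, the black-lidded jar on the one on the right, and the brown flux bottle on the one behind the board, all upright. Use the block and the bottle close at hand, not the like ones far back on the bench, leave the copper offcut where it lies, and let neither jars nor bottle tip over.

Things in the scene. Friction and masses are not known exactly. Their poses are not given: they have to be found in the camera images.
- board: White ceramic soldering board with rows of small dimples, 100 (x) x 140 (y) x 12 mm, fixed to the bench. Origin: centre of its underside, on the bench; its top is 12 mm above. y is its long axis and points to the robot's left, x points away from the robot, each turned by up to 0.25 rad.
- coaster_a: Round coaster, black rubber with a cork face, 72 mm across, 5 mm thick, fixed to the bench. Three alike (a, b, c): one lies to the left of the soldering board, one to its right and one behind it, centres about 0.12 m (left, right) and 0.10 m (behind) from the board's centre; which letter is where changes. Origin: centre of its underside, on the bench.
- coaster_b: Round coaster, black rubber with a cork face, 72 mm across, 5 mm thick, fixed to the bench. Three alike (a, b, c): one lies to the left of the soldering board, one to its right and one behind it, centres about 0.12 m (left, right) and 0.10 m (behind) from the board's centre; which letter is where changes. Origin: centre of its underside, on the bench.
- coaster_c: Round coaster, black rubber with a cork face, 72 mm across, 5 mm thick, fixed to the bench. Three alike (a, b, c): one lies to the left of the soldering board, one to its right and one behind it, centres about 0.12 m (left, right) and 0.10 m (behind) from the board's centre; which letter is where changes. Origin: centre of its underside, on the bench.
- charcoal_block: Black charcoal soldering block, loose, 62 (x) x 101 (y) x 29 (z) mm, about 0.16 kg; y is its long axis. Origin: centre of its underside. It lies flat, turned by up to 0.5 rad, among the other loose things within 0.75 m of the robot; a like block far back on the bench is scenery.
- brass_offcut: Square offcut of brass bar, yellow, loose, 12 (x) x 70 (y) x 12 (z) mm; y is its long axis. Origin: centre of its underside.
- red_jar: Clear glass jar of rivets with a red lid (lid fixed), loose, upright, 52 mm across, 76 mm tall, about 0.24 kg. Origin: centre of its underside.
- black_jar: Clear glass jar of rivets with a black lid (lid fixed), loose, upright, 58 mm across, 64 mm tall, about 0.24 kg. Origin: centre of its underside.
- flux_bottle: Brown glass flux bottle with a black cap, loose, upright, 47 mm across the body, 116 mm tall, the cap 26 mm across from 98 mm upward; straight-sided up to about 70 mm. About 0.16 kg. Stands within 0.75 m of the robot; a like bottle at the far right of the bench is scenery. Origin: centre of its underside.
- copper_offcut: Small offcut of copper bar, reddish, 10 (x) x 55 (y) x 6 (z) mm, loose; y is its long axis. Not part of the job: leave it. Origin: centre of its underside.
Mind the look-alikes: they are no part of the job. What is meant by the brass_offcut is not purple, and is the smaller of those in its own colour.

How it is judged:
By the outcome, as a careful person would: the job done as asked, in the order asked, and still so for the second after the job is handed in, with the robot touching nothing.
It also fails if it takes over 131 s, if anything falls off the work surface, if the arm or the gripper's body presses on something with over 40 N, if the wrist force passes 120 N, or if a joint passes its speed limit or range.

## Working session

There is one attempt and no reset: what is moved stays moved. The work goes in short steps, Python scripts to look and compute and a shell command to move; the robot and the scene stay as the last step left them, time stands still between calls to the robot, and variables do not carry over. Pictures are saved under pics/ and viewed, and the job is handed in when it is done.

```bash
ls; mkdir -p pics
python3 - <<'E'
from bench import env, eyes, workorder
import cv2
for n in ["scene","top","wrist"]:
    im=eyes.read_camera(n); cv2.imwrite(f"pics/{n}0.png",im[:,:,::-1])
    c=eyes.calibration(n); print(n,c)
print(env.sense(), env.pinch_z)
E
```

```text
pics
scene {'fovy': 50.29269675972416, 'cx': 319.24035662591336, 'cy': 246.49407619609542, 'R': array([[ 0.5335835 , -0.84574654,  0.00119572],
       [-0.62787641, -0.39707512, -0.66940463],
       [ 0.56662144,  0.35643251, -0.74289704]]), 't': array([-0.30776061,  0.39957267,  0.95120622])}
top {'fovy': 56.6594448708356, 'cx': 313.3100178716305, 'cy': 234.553308005148, 'R': array([[-0.00973141, -0.9997173 ,  0.02169373],
       [-0.99269168,  0.00704879, -0.12047219],
       [ 0.12028521, -0.02270755, -0.99247964]]), 't': array([-0.01225723,  0.60088467,  1.09468689])}
wrist {'fovy': 69.20673150430856, 'cx': 319.52780747401147, 'cy': 240.96485727758616, 'R': array([[ 0.39144771,  0.92019921, -0.00144776],
       [ 0.88584183, -0.37640543,  0.27129909],
       [ 0.24910426, -0.10748189, -0.962494  ]]), 't': array([-0.67401195, -0.03276488,  0.3912715 ])}
{'time': 0.15, 'joint_pos': array([ 1.13017696e+00,  1.16340891e-01,  1.44202625e+00,  1.22523456e-05,
        1.58400156e+00, -3.78064540e-02]), 'qvel': array([ 3.37167332e-04,  4.35450913e-05, -1.47587738e-03,  2.97255160e-04,
        1.98671877e-03,  9.64465489e-06]), 'joint_torque': array([ 2.33476407e-03, -7.21765637e+01, -6.22948837e+01,  7.79803307e-02,
        2.23957363e-02, -2.73472398e-05]), 'eef_pos': array([0.2645596 , 0.62085522, 0.21815145]), 'tcp_rot': array([ 0.14118939,  0.69288263, -0.14172045,  0.6927442 ]), 'contact_force': array([0.5958246 , 0.17921408, 0.80297645]), 'ft_torque': array([ 0.00264767, -0.01814411,  0.04102614]), 'width': 1.001058225642638} 0.0188
```

View pics/top0.png

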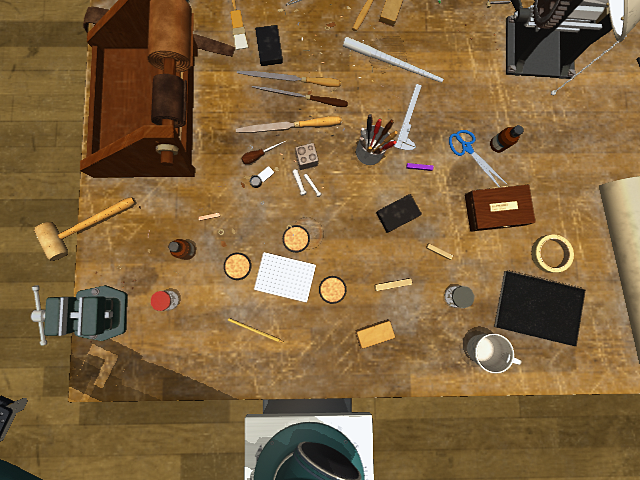

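View pics/scene0.png

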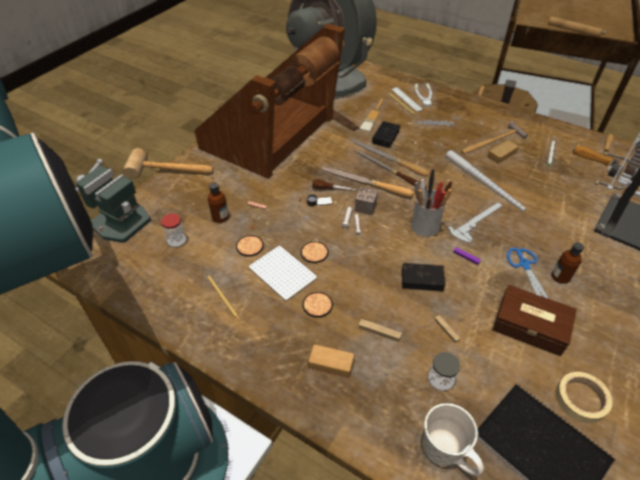

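View pics/wrist0.png

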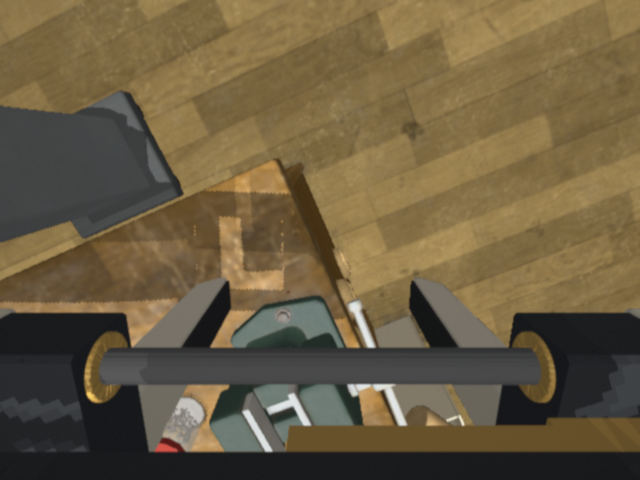

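```bash
cat > h.py <<'E'
import numpy as np, cv2
from bench import env, eyes, workorder
def cal(n):
    c=eyes.calibration(n); f=240/np.tan(np.radians(c["fovy"]/2)); return f,c
def p2w(n,uv,z,C=None):
    f,c=C or cal(n); R=np.array(c["R"]);t=np.array(c["t"])
    d=R.T@np.array([(uv[0]-c["cx"])/f,(uv[1]-c["cy"])/f,1]); o=-R.T@t
    return o+d*(z-o[2])/d[2]
def w2p(n,X,C=None):
    f,c=C or cal(n); q=np.array(c["R"])@np.array(X)+c["t"]; return np.array([f*q[0]/q[2]+c["cx"],f*q[1]/q[2]+c["cy"]])
def shot(n,name):
    C=cal(n); im=eyes.read_camera(n)[:,:,::-1].copy(); cv2.imwrite(f"pics/{name}.png",im); return im,C
def crop(im,x0,y0,x1,y1,s,name):
    o=cv2.resize(im[y0:y1,x0:x1],None,fx=s,fy=s,interpolation=cv2.INTER_CUBIC); cv2.imwrite(f"pics/{name}.png",o)
E
python3 - <<'E'
from h import *
im=cv2.imread("pics/top0.png")
crop(im,140,195,340,345,4,"c1"); crop(im,340,180,500,320,5,"c2")
E
```

```text
(no output)
```

View pics/c1.png

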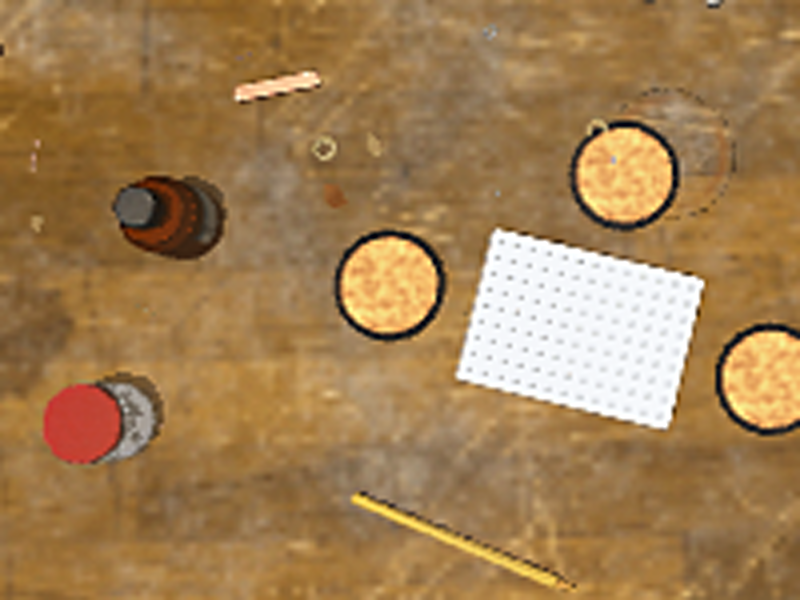

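View pics/c2.png

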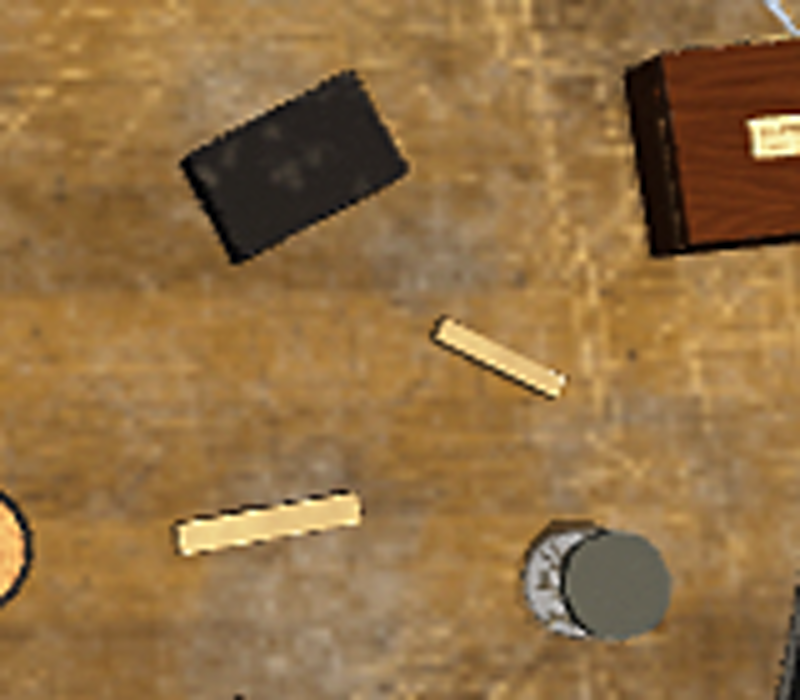

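```bash
cat > m1.py <<'E'
from h import *
C=cal("top")
print("cam",-np.array(C[1]["R"]).T@C[1]["t"])
a=lambda x,y:(140+(x+.5)/4-.5,195+(y+.5)/4-.5)
b=lambda x,y:(340+(x+.5)/5-.5,180+(y+.5)/5-.5)
P=lambda uv,z:p2w("top",uv,z,C)
bd=[P(a(*q),.012) for q in [(492,229),(705,282),(668,430),(457,379)]]
print("board",np.round(bd,4).tolist(),np.mean(bd,0),[np.linalg.norm(bd[i]-bd[i-1]).round(4) for i in range(4)])
ang=lambda v:np.degrees(np.arctan2(v[1],v[0]))
print("board y axis ang",ang(bd[0]-bd[1]),ang(bd[3]-bd[2]),"x ax", ang(bd[0]-bd[3]),ang(bd[1]-bd[2]))
for n,q in dict(L=(390,285),Bh=(625,175),).items(): print(n,P(a(*q),.005))
print("R",P(a(770,379),.005))
print("red",P(a(83,424),.076),"bottle",P(a(137,206),.116),"black",P(b(617,585),.064))
cc=[P(b(*q),.029) for q in [(350,72),(408,165),(242,258),(190,158)]]
print("char",np.round(cc,4).tolist(),np.mean(cc,0),[np.linalg.norm(cc[i]-cc[i-1]).round(4) for i in range(4)],ang(cc[0]-cc[3]),ang(cc[1]-cc[2]))
cc=[P(b(*q),.012) for q in [(447,319),(567,377),(558,395),(436,334)]]
print("brass",np.round(cc,4).tolist(),np.mean(cc,0),[np.linalg.norm(cc[i]-cc[i-1]).round(4) for i in range(4)],ang(cc[0]-cc[1]),ang(cc[3]-cc[2]))
print("copper",P(a(238,93),.006),P(a(318,78),.006))
E
python3 m1.py
```

```text
cam [0.46469928 0.00836838 1.15911024]
board [[0.5597, 0.1132, 0.012], [0.5244, -0.0237, 0.012], [0.4304, 0.0009, 0.012], [0.4639, 0.1351, 0.012]] [0.49459672 0.05637692 0.012     ] [np.float64(0.0982), np.float64(0.1414), np.float64(0.0972), np.float64(0.1384)]
board y axis ang 75.54634626284484 75.96603931718461 x ax -12.879457272600286 -14.64572938887955
L [0.52455665 0.17938817 0.005     ]
Bh [0.59485992 0.02752647 0.005     ]
R [ 0.46197859 -0.06513035  0.005     ]
red [0.43947419 0.35079284 0.076     ] bottle [0.56618925 0.3107698  0.116     ] black [ 0.44137099 -0.38277656  0.064     ]
char [[0.706, -0.2688, 0.029], [0.6569, -0.2972, 0.029], [0.609, -0.2095, 0.029], [0.6612, -0.1841, 0.029]] [ 0.658288   -0.23992659  0.029     ] [np.float64(0.0958), np.float64(0.0568), np.float64(0.0999), np.float64(0.0581)] -62.11106579015576 -61.34771569835082
brass [[0.5784, -0.3191, 0.012], [0.5476, -0.3806, 0.012], [0.5383, -0.3754, 0.012], [0.5706, -0.313, 0.012]] [ 0.55870805 -0.34701047  0.012     ] [np.float64(0.0099), np.float64(0.0688), np.float64(0.0107), np.float64(0.0703)] 63.4251005926526 62.65254915904445
copper [0.65036589 0.27931549 0.006     ] [0.65995465 0.22755808 0.006     ]
```

```bash
cat >> h.py <<'E'
from scipy.spatial.transform import Rotation as Ro
def plan(xyz,jaw=None,q=None):
    """TCP target xyz, jaw angle deg (tool y direction, world). prints deltas in tool units"""
    s=env.sense(); R=Ro.from_quat(s["tcp_rot"]).as_matrix(); p=s["eef_pos"]
    d=R.T@(np.array(xyz)-p)/.03
    yaw=np.degrees(np.arctan2(R[1,1],R[0,1]))
    print("t",round(s["time"],2),"p",p.round(4),"yaw",round(yaw,2),"tiltx",R[:,0].round(4),"w",round(s["width"],3),"q",s["joint_pos"].round(2),"F",s["contact_force"].round(1))
    print("shift units now:",d.round(3))
    if jaw is not None:
        dy=(jaw-yaw+90)%180-90; th=-dy/180
        print("turn units:",round(th,4)," alt",round(th+(1 if th<0 else -1),3))
        R2=R@Ro.from_rotvec([th*np.pi,0,0]).as_matrix()
        print("shift after turn:",(R2.T@(np.array(xyz)-p)/.03).round(3))
E
python3 - <<'E'
from h import *
plan((.658,-.24,.2),28)
R=Ro.from_quat(env.sense()["tcp_rot"]).as_matrix();print(R)
c=cal("wrist");o=-np.array(c[1]["R"]).T@c[1]["t"]
p=env.sense()["eef_pos"]
print(R.T@(o-p), R.T@c[1]["R"].T, w2p("wrist",p),w2p("wrist",p-[0,0,.2]))
E
```

```text
t 0.15 p [0.2646 0.6209 0.2182] yaw 66.92 tiltx [-3.e-04 -7.e-04 -1.e+00] w 1.001 q [ 1.13  0.12  1.44  0.    1.58 -0.04] F [0.6 0.2 0.8]
shift units now: [  0.621 -21.257  23.314]
turn units: 0.2162  alt -0.784
shift after turn: [ 0.621 -1.892 31.493]
[[-3.42062637e-04  3.92007387e-01  9.19962005e-01]
 [-6.96694797e-04  9.19961742e-01 -3.92007534e-01]
 [-9.99999699e-01 -7.75023874e-04 -4.15750327e-05]]
[-0.16635486 -0.00047766 -0.07503758] [[ 6.72761742e-04 -2.71339782e-01  9.62483387e-01]
 [ 9.99999589e-01  7.67679332e-04 -4.82563677e-04]
 [-6.07939880e-04  9.62483316e-01  2.71340187e-01]] [320.57625658 293.16822945] [320.30518397 215.6192138 ]
```

```bash
python3 -m crank '[[1,[0,-0.4,0.44],0],[1,[0,-0.9,0.98],0],[1,[0,-0.9,0.98],0],[1,[0,-0.9,0.98],0],[1,[0,-0.9,0.98],0],[1,[0,-0.9,0.98],0],[1,[0,-0.9,0.98],0],[1,[0,-0.9,0.98],0],[1,[0,-0.9,0.98],0],[1,[0,-0.9,0.98],0],[1,[0,-0.9,0.98],0],[1,[0,-0.9,0.98],0]]'; python3 -m crank '[[1,[0,-0.9,0.98],0],[1,[0,-0.9,0.98],0],[1,[0,-0.9,0.98],0],[1,[0,-0.9,0.98],0],[1,[0,-0.9,0.98],0],[1,[0,-0.9,0.98],0],[1,[0,-0.9,0.98],0],[1,[0,-0.9,0.98],0],[1,[0,0,0],0.054],[1,[0,0,0],0.054],[1,[0,0,0],0.054],[1,[0,0,0],0.054]]'; python3 -c "
from h import *
plan((.658,-.24,.2),28)"
```

```text
time: 1.65
eef_pos: [0.4532, 0.2026, 0.2186]
tcp_rot: [0.142, 0.693, -0.142, 0.693]
contact_force: [0.6, 0.0, 0.5]
width: 1.0
time: 3.15
eef_pos: [0.584, -0.0868, 0.2186]
tcp_rot: [0.366, 0.605, -0.366, 0.605]
contact_force: [-0.0, 1.0, 0.9]
width: 0.999
t 3.15 p [ 0.584  -0.0868  0.2186] yaw 27.7 tiltx [-1.e-04 -1.e-04 -1.e+00] w 0.999 q [-0.19 -0.07  1.63 -0.    1.58 -0.67] F [-0.   1.   0.9]
shift units now: [ 0.62  -0.19   5.666]
turn units: -0.0017  alt 0.998
shift after turn: [ 0.62  -0.22   5.665]
```

```bash
python3 -m crank '[[1,[0,0,0.95],0],[1,[0,0,0.95],0],[1,[0,0,0.95],0],[1,[0,0,0.95],0],[1,[0,-0.1,0.95],0],[1,[0.6,-0.1,0.9],0],[1,[0,0,0],0]]'; python3 -c "
from h import *
plan((.658,-.24,.2),28)
im,C=shot('wrist','w1'); print(w2p('wrist',(.658,-.24,.029),C))"
```

```text
time: 4.03
eef_pos: [0.6581, -0.2402, 0.1987]
tcp_rot: [0.364, 0.607, -0.365, 0.605]
contact_force: [0.5, 0.7, -0.5]
width: 0.995
t 4.03 p [ 0.6581 -0.2402  0.1987] yaw 27.94 tiltx [-2.8e-03  9.0e-04 -1.0e+00] w 0.995 q [-0.39  0.18  1.4  -0.    1.56 -0.87] F [ 0.5  0.7 -0.5]
shift units now: [-0.044  0.    -0.007]
turn units: -0.0004  alt 1.0
shift after turn: [-0.044  0.    -0.007]
[320.17496031 221.53909071]
```

View pics/w1.png

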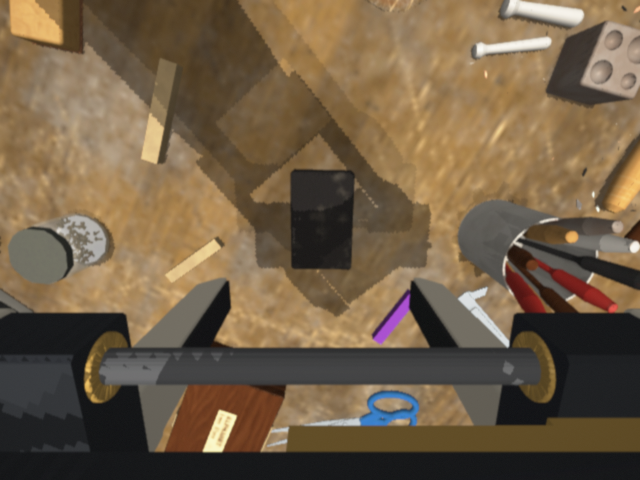

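```bash
python3 -c "
from h import *
im=cv2.imread('pics/w1.png'); crop(im,140,140,400,300,3,'w1c')"
```

```text
(no output)
```

View pics/w1c.png

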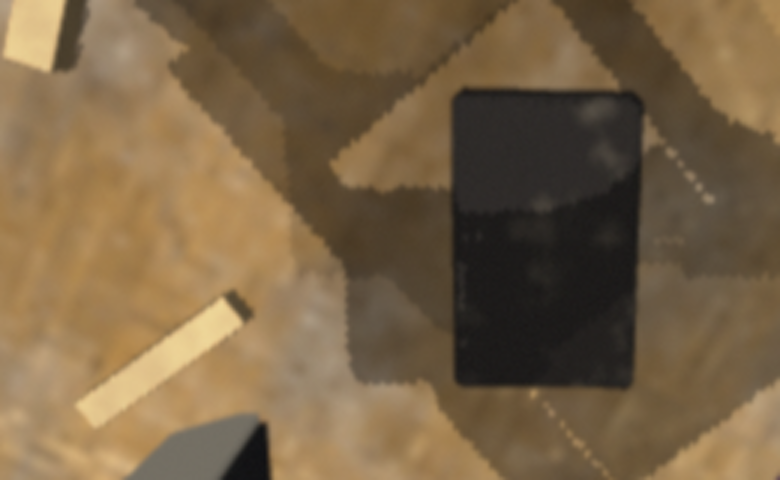

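```bash
python3 -c "
from h import *
C=cal('wrist')
b=lambda x,y:(140+(x+.5)/3-.5,140+(y+.5)/3-.5)
ang=lambda v:np.degrees(np.arctan2(v[1],v[0]))
for z,Q in [(.029,[(454,91),(643,93),(633,387),(457,385)]),(.012,[(75,407),(226,293),(247,317),(96,430)])]:
    c=[p2w('wrist',b(*q),z,C) for q in Q]
    print(np.mean(c,0),[np.linalg.norm(c[i]-c[i-1]).round(4) for i in range(4)],[ang(c[i]-c[i-1]).round(1) for i in range(4)])
plan((.658,-.24,.2),28)
"
```

```text
[ 0.65987802 -0.23825601  0.029     ] [np.float64(0.0992), np.float64(0.0601), np.float64(0.0993), np.float64(0.0604)] [np.float64(117.3), np.float64(27.4), np.float64(-62.4), np.float64(-152.7)]
[ 0.55962666 -0.34486813  0.012     ] [np.float64(0.0111), np.float64(0.0724), np.float64(0.0111), np.float64(0.0726)] [np.float64(154.3), np.float64(64.3), np.float64(-24.6), np.float64(-115.6)]
t 4.08 p [ 0.6583 -0.2393  0.1999] yaw 27.97 tiltx [-1.6e-03  6.0e-04 -1.0e+00] w 1.002 q [-0.39  0.18  1.4  -0.    1.56 -0.87] F [-0.3  1.   1.1]
shift units now: [-0.003 -0.019  0.018]
turn units: -0.0002  alt 1.0
shift after turn: [-0.003 -0.019  0.018]
```

```bash
python3 -m crank '[[1,[0.9,0.05,0],0],[1,[1,0,0],0],[1,[1,0,0],0],[1,[1,0,0],0],[1,[1,0,0],0],[1,[1,0,0],0],[1,[0.62,0,0],0],[-1,[0,0,0],0],[-1,[0,0,0],0],[-1,[0,0,0],0],[-1,[0,0,0],0],[-1,[0,0,0],0]]' 30; python3 -c "
from h import *
plan((.658,-.24,.1),28)"
```

```text
time: 5.58
eef_pos: [0.6609, -0.2381, 0.0062]
tcp_rot: [0.364, 0.606, -0.364, 0.607]
contact_force: [-1.2, 0.4, 6.2]
width: 0.673
t 5.58 p [ 0.6609 -0.2381  0.0062] yaw 28.04 tiltx [ 1.1e-03 -6.0e-04 -1.0e+00] w 0.673 q [-0.38  0.3   1.58 -0.    1.26 -0.87] F [-1.2  0.4  6.2]
shift units now: [-3.127 -0.113  0.013]
turn units: 0.0002  alt -1.0
shift after turn: [-3.127 -0.113  0.013]
```

```bash
python3 -m crank '[[-1,[-0.5,0,0],0],[-1,[-1,0,0],0],[-1,[-1,0,0],0],[-1,[-1,0,0],0],[-1,[-1,0,0],0],[-1,[-1,0,0],0],[-1,[-1,0,0],0],[-1,[0,0,0],0.058],[-1,[0,0,0],0.058],[-1,[0,0,0],0.058],[-1,[0,0,0],0.058],[-1,[0,0,0],0.004]]'; python3 -c "
from h import *
plan((.595,.03,.2),-14.4)"
```

```text
time: 7.08
eef_pos: [0.6605, -0.2378, 0.2008]
tcp_rot: [0.559, 0.433, -0.559, 0.433]
contact_force: [-0.1, 0.5, -1.0]
width: 0.67
t 7.08 p [ 0.6605 -0.2378  0.2008] yaw -14.41 tiltx [ 4.e-04 -1.e-04 -1.e+00] w 0.67 q [-0.38  0.18  1.4   0.    1.56 -0.13] F [-0.1  0.5 -1. ]
shift units now: [ 0.024 -4.337 -8.102]
turn units: -0.0001  alt 1.0
shift after turn: [ 0.024 -4.335 -8.103]
```

```bash
python3 -m crank '[[-1,[0,-0.3,-0.5],0],[-1,[0,-0.5,-0.9],0],[-1,[0,-0.5,-0.95],0],[-1,[0,-0.5,-0.95],0],[-1,[0,-0.5,-0.95],0],[-1,[0,-0.5,-0.95],0],[-1,[0,-0.5,-0.95],0],[-1,[0,-0.5,-0.95],0],[-1,[0,-0.5,-0.7],0],[-1,[0,-0.04,-0.3],0],[-1,[0,0,0],0]]'; python3 -c "
from h import *
plan((.595,.03,.2),-14.4)
im,C=shot('wrist','w2'); np.save('w2.npy',np.array([C[0],C[1]],dtype=object),allow_pickle=True)"
```

```text
time: 8.45
eef_pos: [0.5951, 0.0304, 0.2002]
tcp_rot: [0.558, 0.434, -0.558, 0.434]
contact_force: [0.2, 0.1, -1.9]
width: 0.67
t 8.45 p [0.5951 0.0304 0.2002] yaw -14.3 tiltx [ 3.e-04 -1.e-04 -1.e+00] w 0.67 q [ 0.01 -0.05  1.64 -0.    1.55  0.26] F [ 0.2  0.1 -1.9]
shift units now: [0.008 0.001 0.012]
turn units: 0.0005  alt -0.999
shift after turn: [0.008 0.001 0.012]
```

View pics/w2.png

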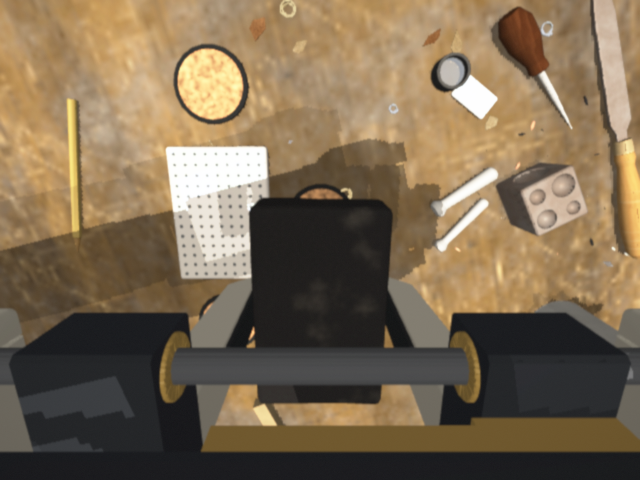

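```bash
python3 -c "
from h import *
im=cv2.imread('pics/w2.png'); crop(im,150,30,290,290,2.9,'w2c')"
```

```text
(no output)
```

View pics/w2c.png

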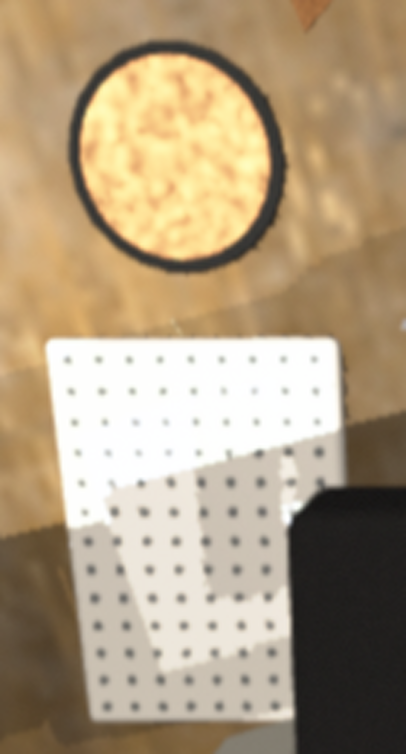

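```bash
python3 -c "
from h import *
C=tuple(np.load('w2.npy',allow_pickle=True))
b=lambda x,y:(150+(x+.5)/2.9-.5,30+(y+.5)/2.9-.5)
ang=lambda v:np.degrees(np.arctan2(v[1],v[0]))
c=[p2w('wrist',b(*q),.012,C) for q in [(47,339),(338,338),(92,720)]]
print(c,(c[1]+c[2])/2,ang(c[1]-c[0]),ang(c[0]-c[2]),np.linalg.norm(c[1]-c[0]),np.linalg.norm(c[2]-c[0]))
print(p2w('wrist',b(176,157),.005,C))
# held block check: predicted block top center
plan((.4955,.058,.1),-14.4)
"
```

```text
[array([0.46638899, 0.13651389, 0.012     ]), array([0.56217345, 0.11248561, 0.012     ]), array([0.43254029, 0.00220717, 0.012     ])] [0.49735687 0.05734639 0.012     ] -14.082488275284357 75.8545879305836 0.0987523152957321 0.1385064189255238
[0.52584304 0.18119198 0.005     ]
t 8.5 p [0.5952 0.0298 0.2001] yaw -14.36 tiltx [ 1.e-04 -2.e-04 -1.e+00] w 0.67 q [ 0.01 -0.05  1.64 -0.    1.55  0.26] F [-0.1 -0.4 -2.2]
shift units now: [ 3.336 -3.452 -0.087]
turn units: 0.0002  alt -1.0
shift after turn: [ 3.336 -3.452 -0.085]
```

```bash
python3 -m crank '[[-1,[0,-0.4,0],0],[-1,[0,-0.8,0],0],[-1,[0,-0.9,-0.05],0],[-1,[0,-0.9,0],0],[-1,[0.5,-0.4,0],0],[-1,[1,-0.02,0],0],[-1,[1,0,0],0],[-1,[1,0,0],0],[-1,[1,0,0],0],[-1,[0.7,0,0],0],[-1,[0.3,0,0],0],[-1,[0,0,0],0]]'; python3 -c "
from h import *
plan((.4965,.0573,.0195),-14.2)"
```

```text
time: 10.0
eef_pos: [0.4958, 0.0567, 0.035]
tcp_rot: [-0.559, -0.433, 0.559, -0.433]
contact_force: [-0.0, 1.1, -2.1]
width: 0.672
t 10.0 p [0.4958 0.0567 0.035 ] yaw -14.45 tiltx [-5.e-04 -1.e-04 -1.e+00] w 0.672 q [ 0.06 -0.16  2.02 -0.    1.28  0.32] F [-0.   1.1 -2.1]
shift units now: [ 0.518  0.017 -0.024]
turn units: -0.0014  alt 0.999
shift after turn: [ 0.518  0.017 -0.024]
```

```bash
python3 -m crank '[[-1,[0.3,0.02,-0.02],-0.001],[-1,[0.15,0,0],0],[-1,[0.06,0,0],0],[-1,[0,0,0],0]]'; python3 -c "
from h import *
plan((.4965,.0573,.0195),-14.2)"
```

```text
time: 10.5
eef_pos: [0.4968, 0.0574, 0.0198]
tcp_rot: [-0.558, -0.434, 0.558, -0.434]
contact_force: [-0.6, 0.6, -2.5]
width: 0.675
t 10.5 p [0.4968 0.0574 0.0198] yaw -14.26 tiltx [-0. -0. -1.] w 0.675 q [ 0.06 -0.14  2.03 -0.    1.25  0.31] F [-0.6  0.6 -2.5]
shift units now: [ 0.009 -0.01   0.005]
turn units: -0.0003  alt 1.0
shift after turn: [ 0.009 -0.01   0.005]
```

```bash
python3 -m crank '[[-1,[0.06,0,0],0],[-1,[0,0,0],0]]'; python3 -m crank '[[-1,[0.05,0,0],0],[-1,[0,0,0],0]]'
```

```text
time: 10.75
eef_pos: [0.497, 0.0574, 0.0182]
tcp_rot: [0.558, 0.434, -0.558, 0.434]
contact_force: [-0.2, -0.0, 0.5]
width: 0.668
time: 11.0
eef_pos: [0.497, 0.0574, 0.0181]
tcp_rot: [0.558, 0.434, -0.558, 0.434]
contact_force: [-12.3, -0.7, 21.5]
width: 0.671
```

Contact. Release and rise, then look.

```bash
python3 -m crank '[[-1,[-0.05,0,0],0],[0.6,[0,0,0],0],[0.8,[0,0,0],0],[0.8,[0,0,0],0],[0.8,[-0.5,0,0],0],[0.8,[-1,0,0],0],[0.8,[-1,0,0],0],[0.8,[-1,0,0],0],[0.8,[-1,0,0],0],[0.8,[-1,0,0],0],[0.8,[-0.5,0,0],0],[0.8,[0,0,0],0]]'; python3 -c "
from h import *
plan((.5595,-.3455,.2),-26)
im,C=shot('wrist','w3'); np.save('w3.npy',np.array([C[0],C[1]],dtype=object),allow_pickle=True)"
```

```text
time: 12.5
eef_pos: [0.4971, 0.0574, 0.1989]
tcp_rot: [0.559, 0.434, -0.558, 0.434]
contact_force: [-0.3, -0.5, -0.9]
width: 0.895
t 12.5 p [0.4971 0.0574 0.1989] yaw -14.26 tiltx [ 1.6e-03  1.0e-04 -1.0e+00] w 0.895 q [ 0.06 -0.27  1.84 -0.    1.57  0.31] F [-0.3 -0.5 -0.9]
shift units now: [-0.035  5.324 12.505]
turn units: 0.0652  alt -0.935
shift after turn: [-0.035  7.758 11.159]
```

View pics/w3.png

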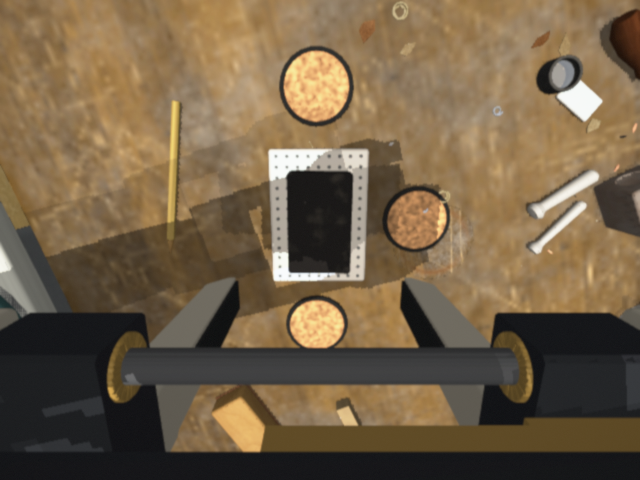

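```bash
python3 -c "
from h import *
im=cv2.imread('pics/w3.png'); im=cv2.convertScaleAbs(im,alpha=1.6,beta=10); crop(im,255,135,385,290,3.8,'w3c')"
```

```text
(no output)
```

View pics/w3c.png

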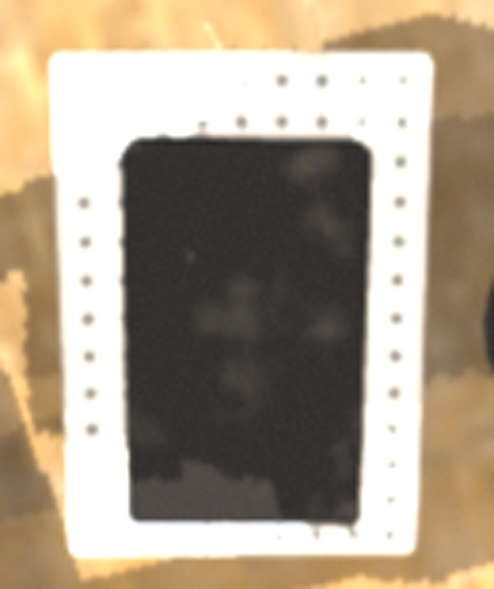

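```bash
python3 -c "
from h import *
C=tuple(np.load('w3.npy',allow_pickle=True))
b=lambda x,y:(255+(x+.5)/3.8-.5,135+(y+.5)/3.8-.5)
ang=lambda v:np.degrees(np.arctan2(v[1],v[0]))
for z,Q in [(.012,[(50,52),(434,52),(416,555),(70,555)]),(.041,[(121,140),(371,140),(359,522),(130,521)])]:
    c=[p2w('wrist',b(*q),z,C) for q in Q]
    print(np.mean(c,0),[np.linalg.norm(c[i]-c[i-1]).round(4) for i in range(4)],[ang(c[i]-c[i-1]).round(1) for i in range(4)])
e=lambda x,y:p2w('wrist',(x,y),.005,C)
print(e(316,85),e(416,217),e(317,322))
"
```

```text
[0.49647055 0.0573995  0.012     ] [np.float64(0.1395), np.float64(0.0992), np.float64(0.1395), np.float64(0.0993)] [np.float64(75.8), np.float64(-14.2), np.float64(-104.1), np.float64(165.7)]
[0.49731908 0.05779585 0.041     ] [np.float64(0.098), np.float64(0.0603), np.float64(0.0983), np.float64(0.0599)] [np.float64(75.7), np.float64(-14.2), np.float64(-104.6), np.float64(165.5)]
[0.52576054 0.18213507 0.005     ] [0.59619969 0.03164711 0.005     ] [ 0.46432571 -0.06208351  0.005     ]
```

```bash
python3 -m crank '[[0.2,[0,0,0.2],0.033],[0.2,[0,0,0.2],0.033],[0.2,[0,0.6,0.85],0],[0.2,[0,0.65,0.93],0],[0.2,[0,0.65,0.93],0],[0.2,[0,0.65,0.93],0],[0.2,[0,0.65,0.93],0],[0.2,[0,0.65,0.93],0],[0.2,[0,0.65,0.93],0],[0.2,[0,0.65,0.93],0],[0.2,[0,0.65,0.93],0],[0.2,[0,0.65,0.93],0]]';python3 -m crank '[[0.2,[0,0.65,0.93],0],[0.2,[0,0.6,0.6],0],[0.2,[0,0.15,0.1],0],[0.2,[0,0,0],0]]'; python3 -c "
from h import *
plan((.5595,-.3455,.2),-26.2)
im,C=shot('wrist','w4'); np.save('w4.npy',np.array([C[0],C[1]],dtype=object),allow_pickle=True)
crop(im,200,130,440,310,3,'w4c')"
```

```text
time: 14.05
eef_pos: [0.5448, -0.2885, 0.1962]
tcp_rot: [-0.6, -0.375, 0.6, -0.373]
contact_force: [0.2, 0.3, 0.3]
width: 0.602
time: 14.55
eef_pos: [0.5611, -0.3495, 0.1969]
tcp_rot: [-0.6, -0.375, 0.6, -0.373]
contact_force: [0.9, -0.2, -0.4]
width: 0.6
t 14.55 p [ 0.5611 -0.3495  0.1969] yaw -26.14 tiltx [-0.0013  0.001  -1.    ] w 0.6 q [-0.6   0.09  1.5   0.    1.55 -0.14] F [ 0.9 -0.2 -0.4]
shift units now: [-0.105 -0.106 -0.097]
turn units: 0.0003  alt -1.0
shift after turn: [-0.105 -0.106 -0.097]
```

View pics/w4c.png

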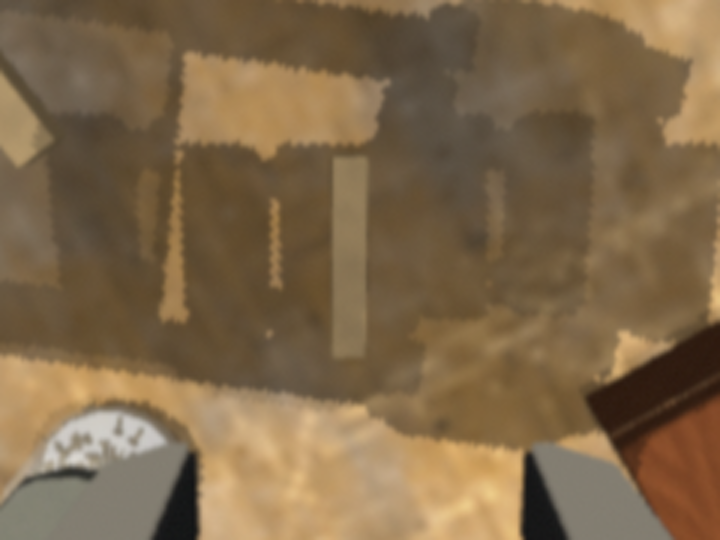

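```bash
python3 -c "
from h import *
C=tuple(np.load('w4.npy',allow_pickle=True))
b=lambda x,y:(200+(x+.5)/3-.5,130+(y+.5)/3-.5)
ang=lambda v:np.degrees(np.arctan2(v[1],v[0]))
for z,Q in [(.012,[(333,157),(368,157),(366,357),(332,357)])]:
    c=[p2w('wrist',b(*q),z,C) for q in Q]
    m=np.mean(c,0)
    print(m,[np.linalg.norm(c[i]-c[i-1]).round(4) for i in range(4)],[ang(c[i]-c[i-1]).round(1) for i in range(4)])
plan((m[0],m[1],.005),-26)"
```

```text
[ 0.55906708 -0.34615261  0.012     ] [np.float64(0.0698), np.float64(0.0117), np.float64(0.0698), np.float64(0.012)] [np.float64(63.2), np.float64(-26.1), np.float64(-116.6), np.float64(153.9)]
t 14.6 p [ 0.5611 -0.3492  0.1973] yaw -26.12 tiltx [-8.e-04  7.e-04 -1.e+00] w 0.6 q [-0.6   0.09  1.5   0.    1.55 -0.14] F [-0.2  1.1 -0.6]
shift units now: [ 6.41  -0.1   -0.061]
turn units: -0.0007  alt 0.999
shift after turn: [ 6.41  -0.099 -0.061]
```

```bash
python3 -m crank '[[0.2,[0.6,-0.1,-0.06],0],[0.2,[1,0,0],0],[0.2,[1,0,0],0],[0.2,[1,0,0],0],[0.2,[1,0,0],0],[0.2,[1,0,0],0],[0.2,[0.5,0,0],0],[0.2,[0.27,0,0],0],[0.2,[0,0,0],0]]' 25; python3 -c "
from h import *
plan((.559,-.3462,.005),-26.1)"
```

```text
time: 15.72
eef_pos: [0.5594, -0.3469, 0.007]
tcp_rot: [0.6, 0.374, -0.6, 0.374]
contact_force: [0.0, 0.4, 0.7]
width: 0.597
t 15.72 p [ 0.5594 -0.3469  0.007 ] yaw -26.13 tiltx [ 1.e-04 -0.e+00 -1.e+00] w 0.597 q [-0.59  0.21  1.69  0.    1.24 -0.14] F [0.  0.4 0.7]
shift units now: [ 0.066 -0.023 -0.016]
turn units: -0.0002  alt 1.0
shift after turn: [ 0.066 -0.023 -0.016]
```

```bash
python3 -m crank '[[0.2,[0.07,-0.02,-0.02],0],[-1,[0,0,0],0],[-1,[0,0,0],0],[-1,[0,0,0],0],[-1,[0,0,0],0],[-1,[0,0,0],0],[-1,[0,0,0],0]]' 25; python3 -c "
from h import *
plan((.559,-.3462,.005),-26.1)"
```

```text
time: 16.6
eef_pos: [0.5591, -0.3463, 0.0048]
tcp_rot: [-0.6, -0.374, 0.6, -0.374]
contact_force: [-0.4, 0.4, -0.5]
width: 0.123
t 16.6 p [ 0.5591 -0.3463  0.0048] yaw -26.14 tiltx [ 0. -0. -1.] w 0.123 q [-0.59  0.21  1.69 -0.    1.24 -0.14] F [-0.4  0.4 -0.5]
shift units now: [-0.007 -0.004 -0.001]
turn units: -0.0002  alt 1.0
shift after turn: [-0.007 -0.004 -0.001]
```

```bash
python3 -m crank '[[-1,[-0.3,0,0],0],[-1,[-1,0,0],0],[-1,[-1,0,0],0],[-1,[-1,0,0],0],[-1,[-0.9,0,0],-0.033],[-1,[0,0,0],-0.033],[-1,[0,0,0],0]]'; python3 -c "
from h import *
plan((.497,.0576,.0465),-14.2)"
```

```text
time: 17.48
eef_pos: [0.5591, -0.3463, 0.1315]
tcp_rot: [0.558, 0.434, -0.558, 0.434]
contact_force: [-0.5, 0.5, -1.0]
width: 0.126
t 17.48 p [ 0.5591 -0.3463  0.1315] yaw -14.29 tiltx [ 5.e-04 -4.e-04 -1.e+00] w 0.126 q [-0.59  0.11  1.59 -0.    1.44 -0.34] F [-0.5  0.5 -1. ]
shift units now: [  2.825  -5.332 -12.536]
turn units: -0.0005  alt 1.0
shift after turn: [  2.825  -5.312 -12.544]
```

```bash
python3 -m crank '[[-1,[0,-0.2,-0.5],0],[-1,[0,-0.4,-0.95],0],[-1,[0,-0.42,-1],0],[-1,[0,-0.42,-1],0],[-1,[0,-0.42,-1],0],[-1,[0,-0.42,-1],0],[-1,[0,-0.42,-1],0],[-1,[0,-0.42,-1],0],[-1,[0,-0.42,-1],0],[-1,[0,-0.42,-1],0],[-1,[0,-0.42,-1],0],[-1,[0,-0.42,-1],0]]';python3 -m crank '[[-1,[0,-0.42,-0.85],0],[-1,[0,-0.3,-0.2],0],[-1,[0.8,-0.15,0],0],[-1,[0.8,0,0],0],[-1,[0.5,0,0],0],[-1,[0,0,0],0]]'; python3 -c "
from h import *
plan((.497,.0576,.0465),-14.2)"
```

```text
time: 18.98
eef_pos: [0.5031, 0.0238, 0.1305]
tcp_rot: [-0.558, -0.434, 0.559, -0.433]
contact_force: [-0.5, 0.6, -0.7]
width: 0.123
time: 19.73
eef_pos: [0.486, 0.0588, 0.0669]
tcp_rot: [-0.558, -0.434, 0.559, -0.434]
contact_force: [-0.8, 0.2, -0.5]
width: 0.126
t 19.73 p [0.486  0.0588 0.0669] yaw -14.3 tiltx [-1.7e-03 -2.0e-04 -1.0e+00] w 0.126 q [ 0.07 -0.21  2.01 -0.    1.35  0.32] F [-0.8  0.2 -0.5]
shift units now: [ 0.68   0.368 -0.052]
turn units: -0.0005  alt 0.999
shift after turn: [ 0.68   0.368 -0.051]
```

```bash
python3 -m crank '[[-1,[0,0.36,-0.05],0],[-1,[0.4,0,0],0],[-1,[0.1,0,0],0],[-1,[0,0,0],0]]'; python3 -c "
from h import *
plan((.497,.0576,.0465),-14.2)
im,C=shot('wrist','w5')"
```

```text
time: 20.23
eef_pos: [0.4972, 0.0578, 0.0524]
tcp_rot: [-0.558, -0.434, 0.558, -0.434]
contact_force: [0.5, 0.3, 0.2]
width: 0.125
t 20.23 p [0.4972 0.0578 0.0524] yaw -14.26 tiltx [-7.e-04 -1.e-04 -1.e+00] w 0.125 q [ 0.06 -0.17  2.   -0.    1.32  0.31] F [0.5 0.3 0.2]
shift units now: [ 0.196 -0.004  0.009]
turn units: -0.0003  alt 1.0
shift after turn: [ 0.196 -0.004  0.009]
```

View pics/w5.png

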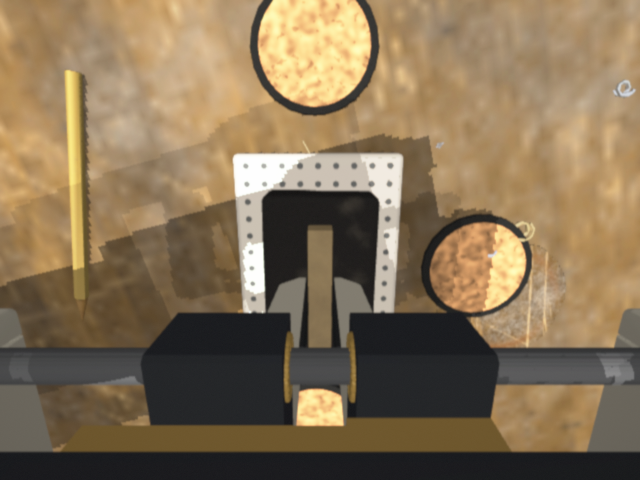

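Brass is straight in the jaws and centred over the block (centre column 320). Lower to contact.

```bash
python3 -m crank '[[-1,[0.14,0,0.01],0],[-1,[0.05,0,0],0],[-1,[0,0,0],0]]';python3 -m crank '[[-1,[0.04,0,0],0],[-1,[0,0,0],0]]'
```

```text
time: 20.65
eef_pos: [0.4973, 0.0576, 0.0469]
tcp_rot: [-0.558, -0.434, 0.558, -0.434]
contact_force: [-0.8, 0.3, -0.9]
width: 0.127
time: 20.9
eef_pos: [0.4973, 0.0576, 0.0458]
tcp_rot: [-0.558, -0.434, 0.558, -0.434]
contact_force: [0.3, 0.5, -0.0]
width: 0.126
```

```bash
python3 -m crank '[[-0.5,[0,0,0],0],[-0.4,[0,0,0],0],[-0.2,[0,0,0],0],[-0.2,[-0.4,0,0],0],[0,[-1,0,0],0],[1,[-1,0,0],0],[1,[-1,0,0],0],[1,[-1,0,0],0],[1,[-0.8,0,0],0],[1,[0,0,0],0]]'; python3 -c "
from h import *
plan((.4395,.351,.2),30)
im,C=shot('wrist','w6'); np.save('w6.npy',np.array([C[0],C[1]],dtype=object),allow_pickle=True)
crop(im,200,60,440,300,2.5,'w6c')"
```

```text
time: 22.15
eef_pos: [0.498, 0.0576, 0.2043]
tcp_rot: [0.559, 0.433, -0.557, 0.435]
contact_force: [0.2, -0.2, -0.7]
width: 0.974
t 22.15 p [0.498  0.0576 0.2043] yaw -14.26 tiltx [ 3.5e-03  2.0e-04 -1.0e+00] w 0.974 q [ 0.06 -0.27  1.83 -0.    1.58  0.31] F [ 0.2 -0.2 -0.7]
shift units now: [ 0.137 -4.299 -8.998]
turn units: -0.2459  alt 0.754
shift after turn: [ 0.137  3.2   -9.444]
```

View pics/w6c.png

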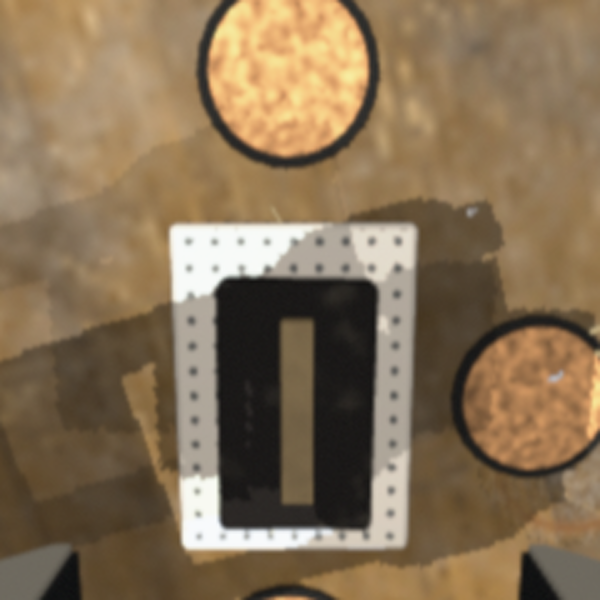

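```bash
python3 -c "
from h import *
C=tuple(np.load('w6.npy',allow_pickle=True))
b=lambda x,y:(200+(x+.5)/2.5-.5,60+(y+.5)/2.5-.5)
ang=lambda v:np.degrees(np.arctan2(v[1],v[0]))
for z,Q in [(.012,[(168,224),(418,226),(406,550),(184,550)]),(.041,[(216,281),(378,281),(371,529),(221,528)]),(.053,[(281,318),(314,318),(313,505),(281,504)])]:
    c=[p2w('wrist',b(*q),z,C) for q in Q]
    m=np.mean(c,0)
    print(m,[np.linalg.norm(c[i]-c[i-1]).round(4) for i in range(4)],[ang(c[i]-c[i-1]).round(1) for i in range(4)])
e=lambda x,y:p2w('wrist',b(x,y),.005,C)
print(e(290,72),e(535,395))
"
```

```text
[0.49632255 0.05674809 0.012     ] [np.float64(0.1394), np.float64(0.0998), np.float64(0.1388), np.float64(0.0982)] [np.float64(76.3), np.float64(-14.7), np.float64(-104.3), np.float64(165.7)]
[0.49747616 0.05716547 0.041     ] [np.float64(0.0981), np.float64(0.0604), np.float64(0.0986), np.float64(0.0606)] [np.float64(75.5), np.float64(-14.2), np.float64(-104.5), np.float64(165.3)]
[0.4980067  0.05811503 0.053     ] [np.float64(0.0714), np.float64(0.012), np.float64(0.0719), np.float64(0.0124)] [np.float64(75.4), np.float64(-14.2), np.float64(-104.3), np.float64(163.8)]
[0.52616234 0.18019181 0.005     ] [0.59623032 0.03021838 0.005     ]
```

```bash
python3 -m crank '[[1,[0,0,0],-0.049],[1,[0,0,0],-0.049],[1,[0,0,0],-0.049],[1,[0,0,0],-0.049],[1,[0,0,0],-0.049],[1,[0,0.2,-0.6],0],[1,[0,0.3,-0.9],0],[1,[0,0.34,-1],0],[1,[0,0.34,-1],0],[1,[0,0.34,-1],0],[1,[0,0.34,-1],0],[1,[0,0.34,-1],0]]';python3 -m crank '[[1,[0,0.34,-1],0],[1,[0,0.34,-1],0],[1,[0,0.3,-0.7],0],[1,[0,0.05,-0.2],0],[1,[0,0,0],0]]'; python3 -c "
from h import *
plan((.4405,.353,.2),30)
im,C=shot('wrist','w7'); np.save('w7.npy',np.array([C[0],C[1]],dtype=object),allow_pickle=True)"
```

```text
time: 23.7
eef_pos: [0.4569, 0.2604, 0.2005]
tcp_rot: [0.354, 0.612, -0.355, 0.612]
contact_force: [0.7, -1.7, 0.5]
width: 0.998
time: 24.32
eef_pos: [0.4411, 0.3501, 0.2015]
tcp_rot: [0.354, 0.612, -0.355, 0.612]
contact_force: [1.1, -0.6, 1.1]
width: 1.0
t 24.32 p [0.4411 0.3501 0.2015] yaw 29.86 tiltx [-4.e-04 -5.e-04 -1.e+00] w 1.0 q [ 0.63 -0.12  1.71 -0.    1.56  0.1 ] F [ 1.1 -0.6  1.1]
shift units now: [ 0.05   0.03  -0.093]
turn units: -0.0008  alt 0.999
shift after turn: [ 0.05   0.031 -0.093]
```

View pics/w7.png

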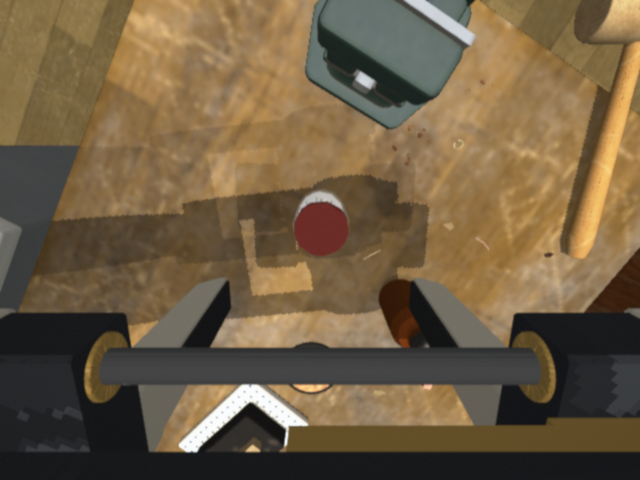

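```bash
python3 -c "
from h import *
C=tuple(np.load('w7.npy',allow_pickle=True))
m=p2w('wrist',(321.7,229),.076,C);print(m,p2w('wrist',(295,229),.076,C),p2w('wrist',(348.5,229),.076,C))
plan((m[0],m[1],.026),30)"
```

```text
[0.44086911 0.35357839 0.076     ] [0.42087998 0.34208138 0.076     ] [0.46092933 0.3651163  0.076     ]
t 24.38 p [0.4412 0.3498 0.2017] yaw 29.83 tiltx [-1.e-04 -4.e-04 -1.e+00] w 0.998 q [ 0.63 -0.12  1.71 -0.    1.56  0.1 ] F [-0.7 -1.  -0.3]
shift units now: [ 5.856  0.053 -0.116]
turn units: -0.001  alt 0.999
shift after turn: [ 5.856  0.053 -0.116]
```

```bash
python3 -m crank '[[1,[0.6,0.05,-0.12],0],[1,[1,0,0],0],[1,[1,0,0],0],[1,[1,0,0],0],[1,[1,0,0],0],[1,[0.8,0,0],0],[1,[0.45,0,0],0],[-1,[0,0,0],0],[-1,[0,0,0],0],[-1,[0,0,0],0],[-1,[0,0,0],0],[-1,[0,0,0],0]]' 25; python3 -c "
from h import *
plan((.526,.1805,.1),30)"
```

```text
time: 25.88
eef_pos: [0.4407, 0.3544, 0.0267]
tcp_rot: [0.355, 0.612, -0.354, 0.612]
contact_force: [-0.8, -0.6, 2.9]
width: 0.55
t 25.88 p [0.4407 0.3544 0.0267] yaw 29.84 tiltx [ 3.e-04  3.e-04 -1.e+00] w 0.55 q [ 0.63 -0.    1.88  0.    1.26  0.11] F [-0.8 -0.6  2.9]
shift units now: [-2.444 -0.416  6.442]
turn units: -0.0009  alt 0.999
shift after turn: [-2.444 -0.434  6.44 ]
```

```bash
python3 -m crank '[[-1,[-0.4,0,0],0],[-1,[-0.9,0,0],0],[-1,[-1,0,0],0],[-1,[-0.7,0,0],0],[-1,[0,0,0.5],0],[-1,[0,-0.06,0.9],0],[-1,[0,-0.07,0.95],0],[-1,[0,-0.07,0.95],0],[-1,[0,-0.07,0.95],0],[-1,[0,-0.07,0.95],0],[-1,[0,-0.06,0.8],0],[-1,[0,-0.03,0.4],0]]'; python3 -c "
from h import *
plan((.526,.1805,.034),30)"
```

```text
time: 27.38
eef_pos: [0.525, 0.1796, 0.1151]
tcp_rot: [0.354, 0.612, -0.355, 0.611]
contact_force: [0.4, 0.8, -2.5]
width: 0.549
t 27.38 p [0.525  0.1796 0.1151] yaw 29.76 tiltx [-1.5e-03 -7.0e-04 -1.0e+00] w 0.549 q [ 0.28 -0.1   1.83 -0.    1.41 -0.24] F [ 0.4  0.8 -2.5]
shift units now: [ 2.703  0.048 -0.011]
turn units: -0.0013  alt 0.999
shift after turn: [ 2.703  0.048 -0.011]
```

```bash
python3 -m crank '[[-1,[0.4,0.03,0],0],[-1,[0.8,0,0],0],[-1,[0.8,0,0],0],[-1,[0.5,0,0],0],[-1,[0.2,0,0],0],[-1,[0,0,0],0]]'; python3 -c "
from h import *
plan((.526,.1805,.032),30)
im,C=shot('top','t1'); crop(im,200,200,360,320,5,'t1c')"
```

```text
time: 28.12
eef_pos: [0.5257, 0.182, 0.0353]
tcp_rot: [0.354, 0.612, -0.354, 0.612]
contact_force: [0.1, 0.6, -2.3]
width: 0.547
t 28.12 p [0.5257 0.182  0.0353] yaw 29.86 tiltx [-2.e-04 -0.e+00 -1.e+00] w 0.547 q [ 0.29 -0.03  1.9   0.    1.27 -0.23] F [ 0.1  0.6 -2.3]
shift units now: [ 0.111 -0.015  0.048]
turn units: -0.0008  alt 0.999
shift after turn: [ 0.111 -0.015  0.048]
```

View pics/t1c.png

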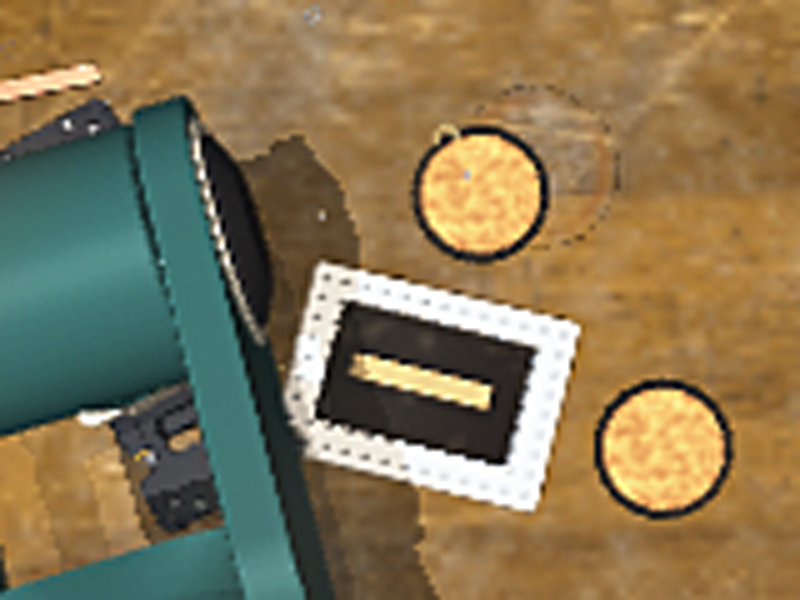

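```bash
python3 -m crank '[[-1,[0.06,-0.01,0.04],0],[-1,[0.04,0,0],0],[-1,[0,0,0],0]]';python3 -m crank '[[-1,[0.03,0,0],0],[-1,[0,0,0],0]]'
```

```text
time: 28.55
eef_pos: [0.5261, 0.1805, 0.0324]
tcp_rot: [0.354, 0.612, -0.354, 0.612]
contact_force: [-0.5, -1.0, -2.2]
width: 0.548
time: 28.8
eef_pos: [0.5262, 0.1806, 0.0317]
tcp_rot: [0.354, 0.612, -0.354, 0.612]
contact_force: [-1.6, -1.3, 2.6]
width: 0.545
```

```bash
python3 -m crank '[[0.2,[0,0,0],0],[0.4,[0,0,0],0],[0.6,[0,0,0],0],[0.7,[0,0,0],0],[0.7,[-0.4,0,0],0],[0.7,[-1,0,0],0],[0.7,[-1,0,0],0],[1,[-1,0,0],0],[1,[-1,0,0],0],[1,[-1,0,0],0],[1,[-0.3,0,0],0],[1,[0,0,0],0]]'; python3 -c "
from h import *
plan((.4425,-.381,.2),-30)
im,C=shot('wrist','w8'); np.save('w8.npy',np.array([C[0],C[1]],dtype=object),allow_pickle=True)
print(p2w('wrist',w2p('wrist',(.526,.1805,.081)),.081), w2p('wrist',(.526,.1805,.081)))"
```

```text
time: 30.3
eef_pos: [0.5261, 0.1806, 0.2026]
tcp_rot: [0.355, 0.612, -0.354, 0.612]
contact_force: [-0.1, 1.3, -0.2]
width: 0.998
t 30.3 p [0.5261 0.1806 0.2026] yaw 29.84 tiltx [ 6.e-04  2.e-04 -1.e+00] w 0.998 q [ 0.28 -0.14  1.72  0.    1.56 -0.24] F [-0.1  1.3 -0.2]
shift units now: [  0.081 -11.733  14.851]
turn units: 0.3325  alt -0.668
shift after turn: [ 0.081  6.946 17.606]
[0.526  0.1805 0.081 ] [320.09705601 234.03808111]
```

View pics/w8.png

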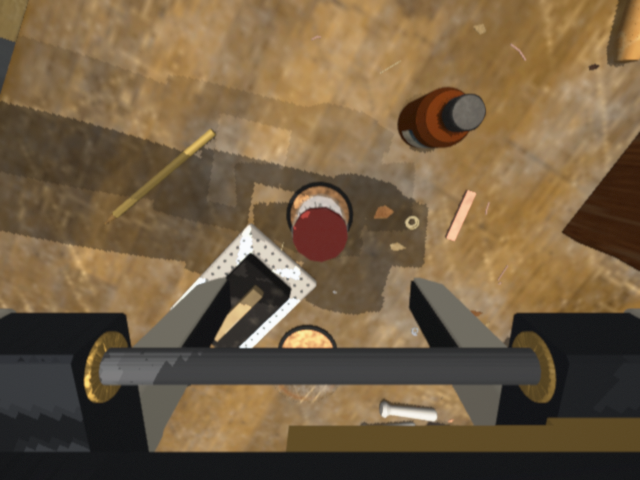

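```bash
python3 -c "
from h import *
C=tuple(np.load('w8.npy',allow_pickle=True))
print(p2w('wrist',(463,112),.116,C))"
python3 -m crank '[[1,[0,0,0],0.055],[1,[0,0,0],0.056],[1,[0,0,0],0.056],[1,[0,0,0],0.056],[1,[0,0,0],0.055],[1,[0,0,0],0.055],[1,[0,0.2,0.5],0],[1,[0,0.38,0.95],0],[1,[0,0.39,1],0],[1,[0,0.39,1],0],[1,[0,0.39,1],0],[1,[0,0.39,1],0]]';python3 -m crank '[[1,[0,0.39,1],0],[1,[0,0.39,1],0],[1,[0,0.39,1],0],[1,[0,0.39,1],0],[1,[0,0.39,1],0],[1,[0,0.39,1],0],[1,[0,0.39,1],0],[1,[0,0.39,1],0],[1,[0,0.39,1],0],[1,[0,0.39,1],0],[1,[0,0.38,0.8],0],[1,[0,0.2,0.3],0]]'; python3 -m crank '[[1,[0,0.2,0],0],[1,[0,0,0],0]]'; python3 -c "
from h import *
plan((.4425,-.381,.2),-30)
im,C=shot('wrist','w9'); np.save('w9.npy',np.array([C[0],C[1]],dtype=object),allow_pickle=True)"
```

```text
[0.56368687 0.31178464 0.116     ]
time: 31.85
eef_pos: [0.4988, 0.0052, 0.2017]
tcp_rot: [-0.611, -0.355, 0.612, -0.354]
contact_force: [-0.4, 0.1, 0.4]
width: 1.002
time: 33.35
eef_pos: [0.4478, -0.3499, 0.2016]
tcp_rot: [-0.612, -0.354, 0.612, -0.353]
contact_force: [0.2, 0.9, 0.4]
width: 1.001
time: 33.6
eef_pos: [0.4544, -0.3511, 0.2023]
tcp_rot: [0.612, 0.354, -0.612, 0.353]
contact_force: [0.8, -0.2, -0.2]
width: 1.0
t 33.6 p [ 0.4544 -0.3511  0.2023] yaw -30.01 tiltx [-2.e-04  4.e-04 -1.e+00] w 1.0 q [-0.7  -0.1   1.68  0.    1.56 -0.18] F [ 0.8 -0.2 -0.2]
shift units now: [0.075 0.155 1.063]
turn units: -0.0001  alt 1.0
shift after turn: [0.075 0.155 1.063]
```

View pics/w9.png

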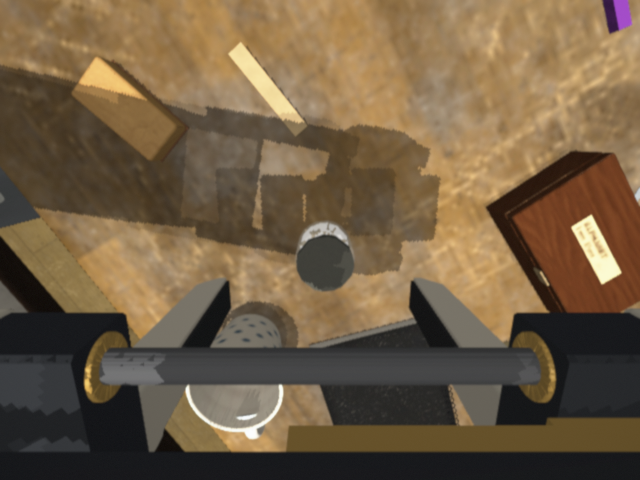

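```bash
python3 -c "
from h import *
C=tuple(np.load('w9.npy',allow_pickle=True))
m=p2w('wrist',(325,262.5),.064,C);print(m)
R=Ro.from_quat(env.sense()['tcp_rot']).as_matrix()
for n,uv,z in [('muglip',(235,392),.1),('mugR',(283,392),.1),('mugL',(187,392),.1),('mugbase far',(250,315),.0)]:
  print(n,(R.T@(p2w('wrist',uv,z,C)-m)).round(3))
m2=p2w('top',(495,352),.1); print(R.T@(m2-m))
plan((m[0],m[1],.022),-30)"
```

```text
[ 0.44321442 -0.38141299  0.064     ]
muglip [-0.036 -0.082  0.113]
mugR [-0.036 -0.038  0.113]
mugL [-0.036 -0.126  0.113]
mugbase far [ 0.064 -0.087  0.088]
[-0.03599142 -0.08411753  0.11501996]
t 33.65 p [ 0.4544 -0.3509  0.2023] yaw -30.01 tiltx [-2.e-04  3.e-04 -1.e+00] w 1.002 q [-0.7  -0.1   1.68  0.    1.56 -0.18] F [-0.9  0.2 -0.4]
shift units now: [6.011 0.189 1.067]
turn units: -0.0001  alt 1.0
shift after turn: [6.011 0.188 1.067]
```

```bash
python3 -m crank '[[1,[0,0.19,1],0],[1,[0.6,0,0.06],0],[1,[1,0,0],0],[1,[1,0,0],0],[1,[1,0,0],0],[1,[1,0,0],0],[1,[0.9,0,0],0],[1,[0.46,0,0],0],[1,[0,0,0],0]]';  python3 -c "
from h import *
plan((.4432,-.3814,.022),-30)"
```

```text
time: 34.78
eef_pos: [0.4429, -0.3812, 0.0228]
tcp_rot: [-0.612, -0.354, 0.613, -0.353]
contact_force: [0.2, 0.4, 0.3]
width: 0.995
t 34.77 p [ 0.4429 -0.3812  0.0228] yaw -30.07 tiltx [-0.0011  0.0012 -1.    ] w 0.995 q [-0.75  0.04  1.84  0.    1.25 -0.23] F [0.2 0.4 0.3]
shift units now: [0.027 0.014 0.002]
turn units: -0.0004  alt 1.0
shift after turn: [0.027 0.014 0.002]
```

```bash
python3 -m crank '[[-1,[0,0,0],0],[-1,[0,0,0],0],[-1,[0,0,0],0],[-1,[0,0,0],0],[-1,[0,0,0],0]]' 25; python3 -c "
from h import *
plan((.4432,-.3814,.022),-30)"; python3 -m crank '[[-1,[-0.4,0,0],0],[-1,[-0.9,0,0],0],[-1,[-1,0,0],0],[-1,[-0.7,0,0],0],[-1,[0,0,0],0]]';  python3 -c "
from h import *
plan((.4635,-.0635,.1),-14)
plan((.4635,-.0635,.1),-30)"
```

```text
time: 35.4
eef_pos: [0.443, -0.382, 0.0239]
tcp_rot: [-0.613, -0.353, 0.613, -0.353]
contact_force: [-1.9, 1.6, 3.4]
width: 0.608
t 35.4 p [ 0.443  -0.382   0.0239] yaw -30.1 tiltx [-1.e-04 -0.e+00 -1.e+00] w 0.608 q [-0.76  0.04  1.84 -0.    1.25 -0.23] F [-1.9  1.6  3.4]
shift units now: [ 0.062 -0.005 -0.02 ]
turn units: -0.0005  alt 0.999
shift after turn: [ 0.062 -0.005 -0.02 ]
time: 36.02
eef_pos: [0.4436, -0.3824, 0.1153]
tcp_rot: [0.613, 0.352, -0.612, 0.354]
contact_force: [-0.2, 0.7, -2.6]
width: 0.607
t 36.02 p [ 0.4436 -0.3824  0.1153] yaw -30.1 tiltx [ 0.0019 -0.0018 -1.    ] w 0.607 q [-0.76 -0.03  1.76  0.    1.41 -0.23] F [-0.2  0.7 -2.6]
shift units now: [ 0.492 -4.758 -9.531]
turn units: -0.0894  alt 0.911
shift after turn: [  0.492  -1.929 -10.476]
t 36.02 p [ 0.4436 -0.3824  0.1153] yaw -30.1 tiltx [ 0.0019 -0.0018 -1.    ] w 0.607 q [-0.76 -0.03  1.76  0.    1.41 -0.23] F [-0.2  0.7 -2.6]
shift units now: [ 0.492 -4.758 -9.531]
turn units: -0.0005  alt 0.999
shift after turn: [ 0.492 -4.742 -9.539]
```

```bash
python3 -m crank '[[-1,[0,-0.2,-0.4],0],[-1,[0,-0.4,-0.8],0],[-1,[0,-0.5,-1],0],[-1,[0,-0.5,-1],0],[-1,[0,-0.5,-1],0],[-1,[0,-0.5,-1],0],[-1,[0,-0.5,-1],0],[-1,[0,-0.5,-1],0],[-1,[0,-0.5,-1],0],[-1,[0,-0.4,-0.8],0],[-1,[0,-0.24,-0.53],0],[-1,[0,0,0],0]]';  python3 -c "
from h import *
plan((.4635,-.0635,.032),-30)"
```

```text
time: 37.52
eef_pos: [0.4631, -0.062, 0.1133]
tcp_rot: [-0.612, -0.354, 0.612, -0.354]
contact_force: [0.2, -0.2, -3.0]
width: 0.604
t 37.52 p [ 0.4631 -0.062   0.1133] yaw -29.99 tiltx [-4.e-04  1.e-04 -1.e+00] w 0.604 q [-0.19 -0.3   2.    0.    1.44  0.34] F [ 0.2 -0.2 -3. ]
shift units now: [2.709 0.037 0.035]
turn units: 0.0001  alt -1.0
shift after turn: [2.709 0.037 0.035]
```

```bash
python3 -m crank '[[-1,[0.4,0.03,0.03],0],[-1,[0.8,0,0],0],[-1,[0.8,0,0],0],[-1,[0.5,0,0],0],[-1,[0.18,0,0],0],[-1,[0,0,0],0]]'; python3 -c "
from h import *
plan((.4635,-.0635,.0289),-30)
im,C=shot('top','t2'); crop(im,200,200,360,320,5,'t2c')"
```

```text
time: 38.28
eef_pos: [0.4638, -0.0647, 0.0333]
tcp_rot: [-0.613, -0.353, 0.613, -0.353]
contact_force: [0.9, -0.0, -3.3]
width: 0.609
t 38.27 p [ 0.4638 -0.0647  0.0333] yaw -30.12 tiltx [-1.e-04  0.e+00 -1.e+00] w 0.609 q [-0.19 -0.23  2.08 -0.    1.29  0.33] F [ 0.9 -0.  -3.3]
shift units now: [ 0.147 -0.03  -0.031]
turn units: -0.0006  alt 0.999
shift after turn: [ 0.147 -0.03  -0.031]
```

View pics/t2c.png

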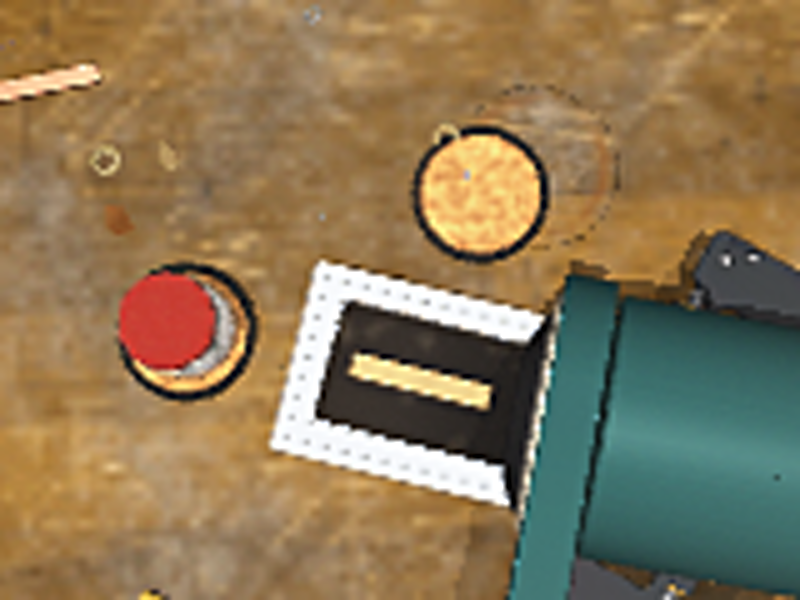

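```bash
python3 -m crank '[[-1,[0.08,-0.03,-0.03],0],[-1,[0.05,0,0],0],[-1,[0,0,0],0]]';python3 -m crank '[[-1,[0.03,0,0],0],[-1,[0,0,0],0]]'; python3 -c "
from h import *
C=cal('top');b=lambda x,y:(200+(x+.5)/5-.5,200+(y+.5)/5-.5)
print(p2w('top',b(167,320),.081,C),p2w('top',b(187.5,331.5),.004,C))"
```

```text
time: 38.7
eef_pos: [0.4635, -0.0632, 0.0294]
tcp_rot: [0.613, 0.353, -0.613, 0.353]
contact_force: [0.2, 0.1, -3.2]
width: 0.605
time: 38.95
eef_pos: [0.4636, -0.0633, 0.0289]
tcp_rot: [0.613, 0.353, -0.613, 0.353]
contact_force: [-2.6, 1.3, 5.1]
width: 0.606
[0.52618093 0.1780982  0.081     ] [0.52454457 0.17959999 0.004     ]
```

```bash
python3 -m crank '[[0.3,[0,0,0],0],[0.5,[0,0,0],0],[0.75,[0,0,0],0],[0.75,[0,0,0],0],[0.75,[-0.4,0,0],0],[0.75,[-1,0,0],0],[0.75,[-1,0,0],0],[1,[-1,0,0],0],[1,[-1,0,0],0],[1,[-1,0,0],0],[1,[-0.6,0,0],0],[1,[0,0,0],0]]'; python3 -c "
from h import *
plan((.565,.312,.2),29)
im,C=shot('wrist','w10'); np.save('w10.npy',np.array([C[0],C[1]],dtype=object),allow_pickle=True)
print(w2p('wrist',(.4635,-.0635,.069),C),w2p('wrist',(.4635,-.0635,.004),C))"
```

```text
time: 40.45
eef_pos: [0.4638, -0.0634, 0.2095]
tcp_rot: [0.613, 0.353, -0.612, 0.353]
contact_force: [-0.2, -0.2, -0.5]
width: 1.0
t 40.45 p [ 0.4638 -0.0634  0.2095] yaw -30.1 tiltx [ 1.8e-03 -3.0e-04 -1.0e+00] w 1.0 q [-0.19 -0.35  1.88  0.    1.61  0.34] F [-0.2 -0.2 -0.5]
shift units now: [  0.32   -3.356 -12.517]
turn units: -0.3283  alt 0.672
shift after turn: [ 0.32   9.016 -9.308]
[318.57646641 228.79141184] [318.63418124 214.58367226]
```

View pics/w10.png

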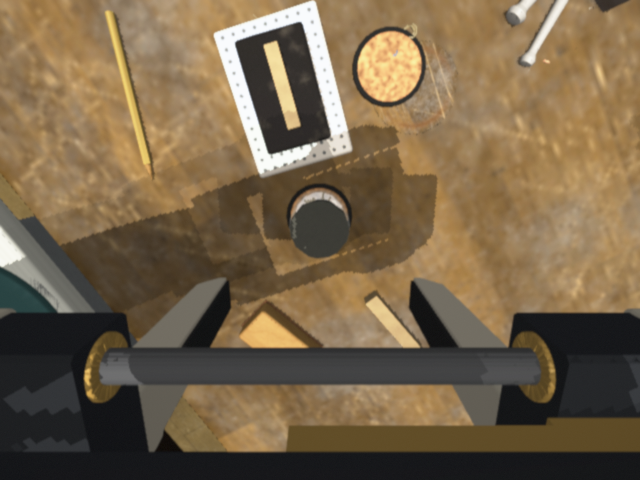

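```bash
python3 -m crank '[[1,[0,0,0],-0.055],[1,[0,0,0],-0.055],[1,[0,0,0],-0.055],[1,[0,0,0],-0.055],[1,[0,0,0],-0.054],[1,[0,0,0],-0.054],[1,[0,0.5,-0.5],0],[1,[0,0.9,-0.93],0],[1,[0,0.9,-0.93],0],[1,[0,0.9,-0.93],0],[1,[0,0.9,-0.93],0],[1,[0,0.9,-0.93],0]]';python3 -m crank '[[1,[0,0.9,-0.93],0],[1,[0,0.9,-0.93],0],[1,[0,0.9,-0.93],0],[1,[0,0.8,-0.8],0],[1,[0,0.5,-0.55],0],[1,[0,0,0],0]]'; python3 -c "
from h import *
plan((.565,.312,.2),29)
im,C=shot('wrist','w11'); np.save('w11.npy',np.array([C[0],C[1]],dtype=object),allow_pickle=True)"
```

```text
time: 42.0
eef_pos: [0.5197, 0.1457, 0.2068]
tcp_rot: [0.359, 0.61, -0.36, 0.609]
contact_force: [-0.1, 0.1, 0.4]
width: 0.997
time: 42.75
eef_pos: [0.5646, 0.312, 0.2072]
tcp_rot: [0.358, 0.61, -0.359, 0.609]
contact_force: [-0.5, 0.5, 0.1]
width: 1.002
t 42.75 p [0.5646 0.312  0.2072] yaw 29.01 tiltx [-1.6e-03 -8.0e-04 -1.0e+00] w 1.002 q [ 0.47  0.06  1.52 -0.    1.56 -0.04] F [-0.5  0.5  0.1]
shift units now: [0.239 0.013 0.005]
turn units: 0.0001  alt -1.0
shift after turn: [0.239 0.013 0.005]
```

View pics/w11.png

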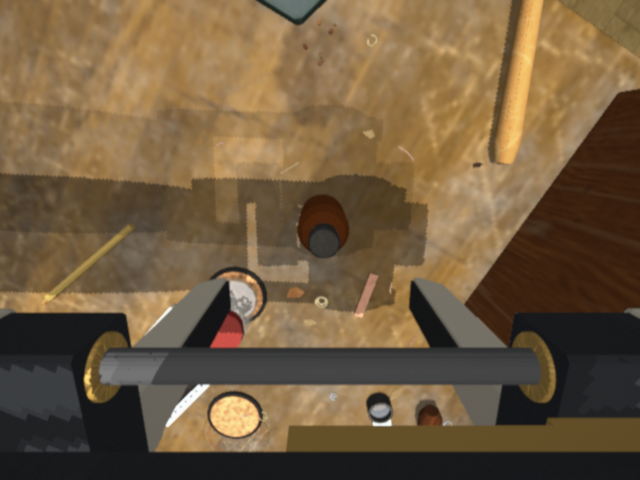

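```bash
python3 -c "
from h import *
C=tuple(np.load('w11.npy',allow_pickle=True))
m=p2w('wrist',(323.5,241),.116,C);print(m, p2w('wrist',(235.5,414),.005,C))
plan((m[0],m[1],.043),29)"
```

```text
[0.56590785 0.31504013 0.116     ] [0.59594396 0.03225234 0.005     ]
t 42.8 p [0.5646 0.3111 0.2075] yaw 28.97 tiltx [-1.2e-03 -9.0e-04 -1.0e+00] w 0.997 q [ 0.46  0.05  1.53 -0.    1.56 -0.04] F [-0.2 -0.5  1.1]
shift units now: [ 5.483  0.11  -0.095]
turn units: -0.0001  alt 1.0
shift after turn: [ 5.483  0.11  -0.095]
```

```bash
python3 -m crank '[[1,[0.6,0.1,-0.07],0],[1,[1,0,0],0],[1,[1,0,0],0],[1,[1,0,0],0],[1,[0.8,0,0],0],[1,[0.7,0,0],0],[1,[0.35,0,0],0],[-1,[0,0,0],0],[-1,[0,0,0],0],[-1,[0,0,0],0],[-1,[0,0,0],0],[-1,[0,0,0],0]]' 20; python3 -c "
from h import *
plan((.596,.0305,.1),29)"
```

```text
time: 44.3
eef_pos: [0.5665, 0.3146, 0.0452]
tcp_rot: [0.359, 0.609, -0.359, 0.609]
contact_force: [1.0, -0.1, -0.6]
width: 0.51
t 44.3 p [0.5665 0.3146 0.0452] yaw 28.94 tiltx [ 3.e-04  1.e-04 -1.e+00] w 0.51 q [ 0.47  0.16  1.69 -0.    1.3  -0.04] F [ 1.  -0.1 -0.6]
shift units now: [-1.829 -3.722  8.763]
turn units: -0.0003  alt 1.0
shift after turn: [-1.829 -3.731  8.759]
```

```bash
python3 -m crank '[[-1,[-0.4,0,0],0],[-1,[-0.9,0,0],0],[-1,[-1,0,0],0],[-1,[-1,0,0],0],[-1,[-0.4,0,0],0],[-1,[0,-0.1,0.3],0],[-1,[0,-0.4,0.9],0],[-1,[0,-0.43,1],0],[-1,[0,-0.43,1],0],[-1,[0,-0.43,1],0],[-1,[0,-0.43,1],0],[-1,[0,-0.43,1],0]]';python3 -m crank '[[-1,[0,-0.43,1],0],[-1,[0,-0.4,0.9],0],[-1,[0,-0.2,0.5],0],[-1,[0,0,0],0]]';  python3 -c "
from h import *
plan((.596,.0308,.0525),29)
im,C=shot('top','t3'); crop(im,200,180,360,300,5,'t3c')"
```

```text
time: 45.8
eef_pos: [0.5863, 0.1116, 0.1543]
tcp_rot: [0.359, 0.61, -0.36, 0.608]
contact_force: [0.6, 0.1, -1.4]
width: 0.495
time: 46.3
eef_pos: [0.5945, 0.0346, 0.1551]
tcp_rot: [0.359, 0.609, -0.36, 0.609]
contact_force: [0.8, 0.6, -1.7]
width: 0.496
t 46.3 p [0.5945 0.0346 0.1551] yaw 28.87 tiltx [-0.0011  0.     -1.    ] w 0.496 q [ 0.02 -0.03  1.7   0.    1.48 -0.49] F [ 0.8  0.6 -1.7]
shift units now: [ 3.421 -0.013  0.137]
turn units: -0.0007  alt 0.999
shift after turn: [ 3.421 -0.014  0.137]
```

View pics/t3c.png

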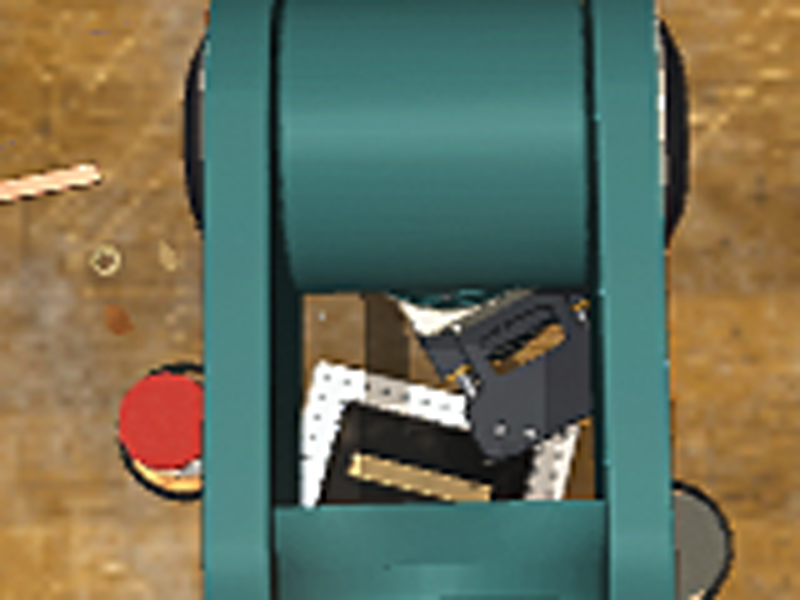

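```bash
python3 -m crank '[[-1,[0.4,0,0.13],0],[-1,[0.8,0,0],0],[-1,[0.9,0,0],0],[-1,[0.8,0,0],0],[-1,[0.4,0,0],0],[-1,[0.06,0,0],0],[-1,[0,0,0],0]]';python3 -c "
from h import *
plan((.596,.0308,.0502),29)"
```

```text
time: 47.22
eef_pos: [0.5969, 0.0321, 0.0558]
tcp_rot: [0.359, 0.609, -0.359, 0.609]
contact_force: [0.1, 0.4, -1.0]
width: 0.492
t 47.23 p [0.5969 0.0321 0.0558] yaw 28.96 tiltx [ 9.e-04  0.e+00 -1.e+00] w 0.492 q [ 0.01  0.04  1.79 -0.    1.31 -0.49] F [ 0.1  0.4 -1. ]
shift units now: [ 0.188 -0.048  0.022]
turn units: -0.0002  alt 1.0
shift after turn: [ 0.188 -0.048  0.022]
```

```bash
python3 -m crank '[[-1,[0.1,-0.04,0.02],0],[-1,[0.03,0,0],0],[-1,[0,0,0],0]]';python3 -m crank '[[-1,[0.04,0,0],0],[-1,[0,0,0],0]]'
```

```text
time: 47.6
eef_pos: [0.5959, 0.0308, 0.0514]
tcp_rot: [0.359, 0.609, -0.359, 0.609]
contact_force: [-0.7, -0.2, -2.3]
width: 0.498
time: 47.85
eef_pos: [0.5959, 0.0308, 0.0502]
tcp_rot: [0.359, 0.609, -0.359, 0.609]
contact_force: [0.7, 0.4, -1.5]
width: 0.494
```

```bash
python3 -m crank '[[-1,[0.03,0,0],0],[-1,[0,0,0],0]]';python3 -c "
from h import *
print(env.sense()['eef_pos'],env.sense()['contact_force'])"
```

```text
time: 48.1
eef_pos: [0.596, 0.0307, 0.0502]
tcp_rot: [0.359, 0.609, -0.359, 0.609]
contact_force: [-4.5, -0.8, 9.2]
width: 0.497
[0.59601945 0.03074525 0.0501523 ] [-4.48406176 -0.78717882  9.19425806]
```

Contact at the expected height. Back off slightly, release, rise.

```bash
python3 -m crank '[[-1,[-0.02,0,0],0],[0.1,[0,0,0],0],[0.3,[0,0,0],0],[0.6,[0,0,0],0],[0.6,[0,0,0],0],[0.6,[-0.3,0,0],0],[0.6,[-0.9,0,0],0],[0.6,[-1,0,0],0],[0.6,[-1,0,0],0],[0.6,[-1,0,0],0],[0.6,[-1,0,0],0],[0.6,[-1,0,0],0]]';python3 -m crank '[[0.6,[-0.5,0,0],0],[0.6,[0,0,1],0],[0.6,[0,0,1],0],[0.6,[0,0,1],0],[0.6,[0,0,1],0],[0.6,[0,0,1],0],[0.6,[0,0,1],0],[0.6,[0,0,1],0],[0.6,[0,0,1],0],[0.6,[0,0,1],0],[0.6,[0,0,0],0]]'; python3 -c "
from h import *
plan((.596,.0308,.0502),29)
im,C=shot('top','t4'); crop(im,190,190,370,325,4.4,'t4c')
im,C=shot('wrist','w12');im,C=shot('scene','s4')"
```

```text
time: 49.6
eef_pos: [0.5957, 0.0308, 0.2375]
tcp_rot: [0.359, 0.609, -0.359, 0.609]
contact_force: [-0.7, -0.3, 0.1]
width: 0.8
time: 50.98
eef_pos: [0.7267, -0.207, 0.2493]
tcp_rot: [0.359, 0.609, -0.36, 0.608]
contact_force: [-0.8, -0.1, -0.4]
width: 0.799
t 50.98 p [ 0.7267 -0.207   0.2493] yaw 28.85 tiltx [-1.7e-03  4.0e-04 -1.0e+00] w 0.799 q [-0.31  0.29  1.19 -0.    1.66 -0.81] F [-0.8 -0.1 -0.4]
shift units now: [ 6.648  0.018 -9.037]
turn units: -0.0008  alt 0.999
shift after turn: [ 6.648  0.041 -9.036]
```

View pics/t4c.png

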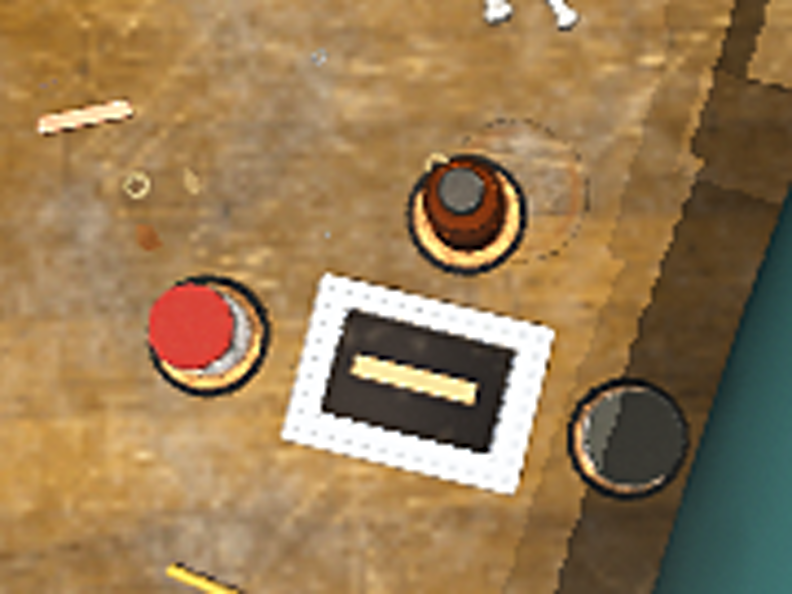

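View pics/s4.png

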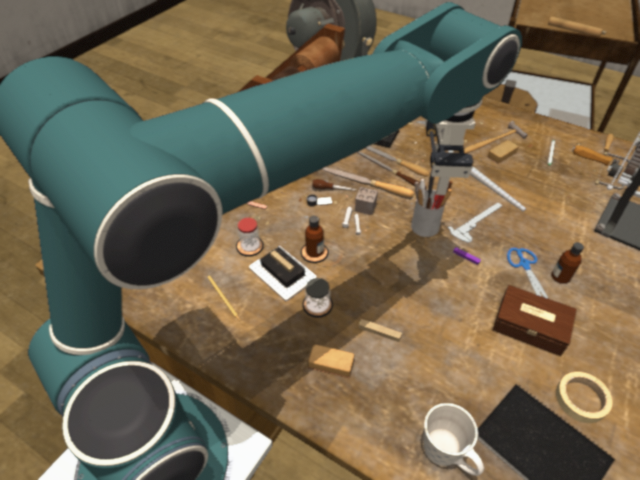

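View pics/w12.png

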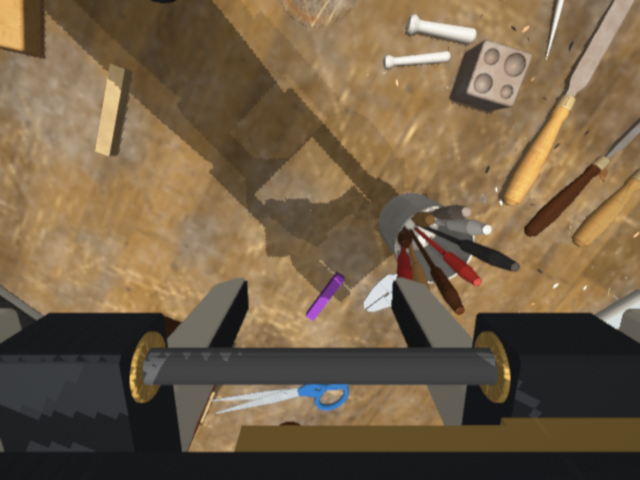

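```bash
python3 -c "
from h import *
C=cal('top');b=lambda x,y:(190+(x+.5)/4.4-.5,190+(y+.5)/4.4-.5)
P=lambda x,y,z:p2w('top',b(x,y),z,C).round(4)
print('bottle',P(462,190,.121),P(467,214,.004));print('black',P(645,436,.069),P(629,437,.004));print('red',P(192,327,.081),P(210,336,.004))
print('copper',P(38,126,.006),P(131,107,.006))
print('board',np.mean([P(x,y,.012) for x,y in [(322,273),(554,327),(515,495),(282,439)]],0),'brass',np.mean([P(x,y,.053) for x,y in [(356,354),(477,384),(474,404),(350,374)]],0))
print(env.sense()['contact_force'],env.sense()['qvel'].round(4))"
```

```text
bottle [0.595  0.0285 0.121 ] [0.5953 0.0279 0.004 ]
black [ 0.4637 -0.071   0.069 ] [ 0.4631 -0.0664  0.004 ]
red [0.5254 0.1775 0.081 ] [0.5243 0.179  0.004 ]
copper [0.6494 0.2816 0.006 ] [0.6605 0.2269 0.006 ]
board [0.4955 0.0566 0.012 ] brass [0.4967   0.057125 0.053   ]
[0.24834281 0.27648902 0.08053794] [ 0.0072 -0.0121  0.0009 -0.001  -0.0004 -0.0012]
```

```bash
python3 -c "
from h import *
im=cv2.imread('pics/t4.png'); im=cv2.convertScaleAbs(im,alpha=1.8,beta=10); crop(im,310,265,360,315,12,'t4d')"
```

```text
(no output)
```

View pics/t4d.png

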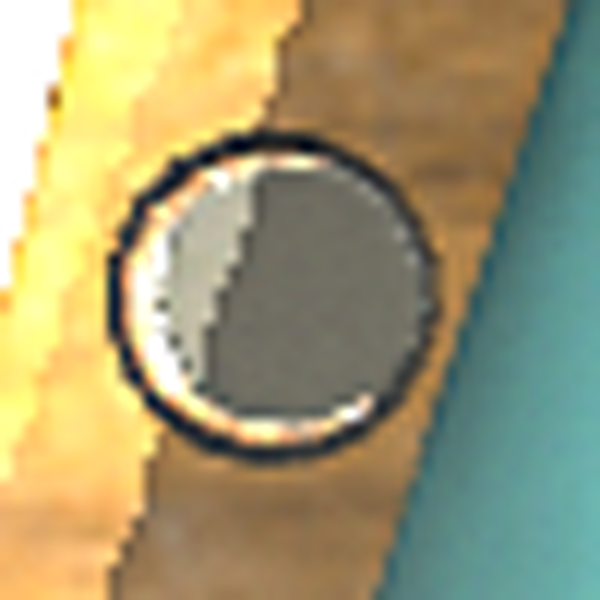

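```bash
python3 -c "
from h import *
print(p2w('top',(334.29,288.96),.069),p2w('top',(332.38,289.2),.004))
workorder.hand_in()"
```

```text
[ 0.46308023 -0.06634413  0.069     ] [ 0.4624176  -0.06585889  0.004     ]
the job is handed in; nothing more can be done
```

The soldering place is set out as asked and the job is handed in, at about 51 s of the 131 s allowed.

I worked in the order given: charcoal block, brass offcut, red-lidded jar on the left, black-lidded jar on the right, then the near flux bottle behind the board. The brass offcut was the shorter of the two yellow bars, measured at about 70 mm long.

| Check | Result |
|---|---|
| Charcoal block on the board | Centre within about 1 mm, angle within about 0.5° (wrist camera, after placing) |
| Brass offcut on the block | Centre within about 1 mm, angle within about 0.5° (wrist camera, after placing); about 1 mm off the board's centre in the last top view |
| Red jar on its coaster | Within about 2 mm, upright |
| Black jar on its coaster | Within about 1 mm, upright |
| Flux bottle on its coaster | Within about 1 mm, upright |
| Copper offcut | Ends where they were at the start, within about 3 mm (picture accuracy) |
| Robot at hand-in | About 0.25 m above the bench and to one side, with no contact force |

- **Disagreement between readings:** a first coarse reading of the black jar put it about 4.6 mm off centre. An enlarged crop put it within 1 mm, and I took that reading.
- **Camera offset:** the top and wrist cameras differ by about 1–3 mm, close to the stated 2 mm calibration accuracy. I mostly used the wrist camera's figures for placing.
- **Contact forces:** the largest force I read was about 25 N, when the block touched the board.

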